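# Line up the kitchen canisters by height on the counter rack

## Robot

A 7-joint arm with a two-finger parallel gripper is mounted at the origin on the work surface. World frame = base frame: x ahead of the robot, y to its left, z up, the work surface at z = 0. Lengths are in m, angles in rad, forces in N, time in s.
With the tool pointing down it reaches from about 0.35 to 0.9 m from the base axis. Payload 8.1 kg.
Tool frame: the origin (TCP) lies midway between the tips of the shut fingers; the grasp point (between the pads) lies 19 mm behind it; x points along the fingers, y is the direction in which the jaws open and shut, and the axes are right-handed (so a half turn about x gives the same grasp; the last joint's range is limited). The gripper opens to 92 mm and grips with 3 to 60 N. Pads are 19 mm wide; open, the fingers measure 130 mm over their backs; the gripper's body (75 mm by 190 mm) begins 47 mm behind the grasp point.
Start: joints at [-1.359, 0.434, 0.025, 1.573, -0.012, 1.134, -0.075], TCP at [0.194, 0.594, 0.193] pointing down, gripper open.
Joint ranges: [-2.62, 2.62], [-0.44, 2.09], [-1.27, 1.32], [0.08, 2.57], [-1.32, 4.46], [0.12, 2], [-2.74, 2.74]. Speed limits (rad/s): [2.22, 2.22, 3.01, 3.01, 3.14, 3.14, 3.14].

## Interface

Orientations are given as a 3x3 rotation matrix whose columns are the frame's x, y, z axes.
In Python, from station import arm gives the robot as it stands.
- The arm moves only by the shell command python3 -m crank 'ROWS' [FORCE]. ROWS is JSON, a list of rows, each an object of numbers: "x", "y", "z": the shift along the world's x, y, z in m; "rx", "ry", "rz": the turn, a rotation vector about the world's x, y, z in rad; "hand": the finger opening in m, from 0 to 0.0918. In form: [{"x": .., "y": .., "z": .., "rx": .., "ry": .., "rz": .., "hand": ..}, ...]. A call has 1 to 20 rows; each row shifts and turns the pose as measured when the row begins; what a row does not reach is not made up. A row lasts 1/10 s, in which the tool goes at most 50 mm and 8.59 degrees, less where a joint would pass 70% of its speed; a pose out of reach is approached as far as the arm can. A call is refused whole if a number of a shift passes 0.05 or a number of a turn 0.15, either way. A call with a gripper value outside its range is refused whole. The fingers move at their own pace and stop on an object; FORCE is the grip in N (left out, the last holds). Time passes only in rows, so rows that do not move let the fingers close. It gives the time, the measured TCP pose, the force and the opening at its end, in the units of the state.
- arm.state(): the state, without advancing time (a new reading comes with each control period).
- arm.get_image(name): name is "scene" or "top" or "wrist"; returns a dict with "pixels" (400x640x3 uint8, red, green, blue), "range_z" (400x640 float32, m along the optical axis (not along the pixel's ray), 0 where there is no reading), "intrinsics" (3x3 intrinsics, pixels), "R" (3x3) and "t" (3): a world point X has camera coordinates R X + t; the wrist camera has in their place "tool_from_camera" (4x4, takes a point from camera to tool coordinates, whose origin is the TCP and whose axes are the tool frame's). Camera axes: x right, y down, z forward; pixel columns grow to the right and rows downward; lengths in m; the calibration is good to about 2 mm. A picture is of the moment at which its call begins: read the wrist's pose just before it.
- arm.close_job(): hands the job in, once; it reports no verdict.
The state is a dict: "time_s": time; "joint_positions": joint angles; "joint_vel": joint speeds; "tau": joint torques, N m; "tool_pos": TCP position; "tcp_rot": TCP orientation; "contact_force": force on the tool from outside, world axes, zero at the start; "torque": the same for the moment, N m; "width": finger opening in m.
Only numpy, scipy, OpenCV 4.12 (cv2) and the standard library are available. Lean on these libraries where they do the work, as an engineer would, in place of code of your own. Each camera call takes 0.05 s, during which the arm holds its last target.

## Task

The new counter rack is standing: put the four canisters away on it in order of height, one upright in each round recess, the tallest next to the kettle and so on down to the shortest at the mug end. Set each one down fully into its recess without dropping it or tipping it over, and leave the kettle and the mug where they stand.

Things in the scene. Friction and masses are not known exactly. Their poses are not given: they have to be found in the camera images.
- canister_130_center (a point): the tallest and widest of four round kitchen canisters, upright on the worktop: brushed steel with a flat wooden lid pressed firmly home (the lid does not come off; the top 14 mm are lid, of the same width). 58 mm across, 130 mm high over all, 420 g give or take 25 %. This point is its centre, half-way up (65 mm above its base); z is the canister's axis. Grip it in its upper part, so that the gripper's body stays above the lid.
- canister_105_center (a point): the second tallest of four round kitchen canisters, upright on the worktop: brushed steel with a flat wooden lid pressed firmly home (the lid does not come off; the top 14 mm are lid, of the same width). 54 mm across, 105 mm high over all, 320 g give or take 25 %. This point is its centre, half-way up (52.5 mm above its base); z is the canister's axis. Grip it in its upper part, so that the gripper's body stays above the lid.
- canister_82_center (a point): the third tallest of four round kitchen canisters, upright on the worktop: brushed steel with a flat wooden lid pressed firmly home (the lid does not come off; the top 14 mm are lid, of the same width). 49 mm across, 82 mm high over all, 240 g give or take 25 %. This point is its centre, half-way up (41 mm above its base); z is the canister's axis. Its turn about z is of no account.
- canister_60_center (a point): the shortest and narrowest of four round kitchen canisters, upright on the worktop: brushed steel with a flat wooden lid pressed firmly home (the lid does not come off; the top 14 mm are lid, of the same width). 44 mm across, 60 mm high over all, 160 g give or take 25 %. This point is its centre, half-way up (30 mm above its base); z is the canister's axis. Its turn about z is of no account.
- place_1: first, at one end of the four equal round places (1 to 4, 92 mm apart centre to centre) in a row on the low counter rack: a recess 76 mm across and 5 mm deep with a black rubber floor. Origin: centre of the recess floor, 50 mm above the worktop; x points across the rack, y along the row from place 4 towards place 1, z up. The rack (wooden board 100 x 384 mm, top 55 mm above the worktop, on a black steel frame) is fixed and cannot be moved.
- place_2: second of the four equal round places (1 to 4, 92 mm apart centre to centre) in a row on the low counter rack: a recess 76 mm across and 5 mm deep with a black rubber floor. Origin: centre of the recess floor, 50 mm above the worktop; x points across the rack, y along the row from place 4 towards place 1, z up. The rack (wooden board 100 x 384 mm, top 55 mm above the worktop, on a black steel frame) is fixed and cannot be moved.
- place_3: third of the four equal round places (1 to 4, 92 mm apart centre to centre) in a row on the low counter rack: a recess 76 mm across and 5 mm deep with a black rubber floor. Origin: centre of the recess floor, 50 mm above the worktop; x points across the rack, y along the row from place 4 towards place 1, z up. The rack (wooden board 100 x 384 mm, top 55 mm above the worktop, on a black steel frame) is fixed and cannot be moved.
- place_4: last, at the other end of the four equal round places (1 to 4, 92 mm apart centre to centre) in a row on the low counter rack: a recess 76 mm across and 5 mm deep with a black rubber floor. Origin: centre of the recess floor, 50 mm above the worktop; x points across the rack, y along the row from place 4 towards place 1, z up. The rack (wooden board 100 x 384 mm, top 55 mm above the worktop, on a black steel frame) is fixed and cannot be moved.
- kettle: electric kettle, grey with black handle, lid and base, 140 mm across at the foot and 180 mm high, 1.1 kg, loose; it stands on the worktop just past one end of the rack, beside place 1 or beside place 4. Origin: centre of its underside; spout towards its -x (91 mm from the axis), handle towards its +x (115 mm from the axis).
- mug: white mug, 80 mm across, 92 mm high, loose; it stands just past the other end of the rack from the kettle. Origin: centre of its underside, handle towards its +y.

How it is judged:
By the outcome, as a careful person would: the job done as asked, in the order asked, and still so for the second after the job is handed in, with the robot touching nothing.
It also fails if it takes over 112 s, if anything falls off the work surface, if the arm or the gripper's body presses on something with over 40 N, if the wrist force passes 120 N, or if a joint passes its speed limit or range.

## Working session

There is one attempt and no reset: what is moved stays moved. The work goes in short steps, Python scripts to look and compute and a shell command to move; the robot and the scene stay as the last step left them, time stands still between calls to the robot, and variables do not carry over. Pictures are saved under pics/ and viewed, and the job is handed in when it is done.

```bash
ls; mkdir -p pics; python3 - <<'E'
from station import arm
import cv2, numpy as np, pickle
s=arm.state(); print(s)
for n in ("scene","top"):
    d=arm.get_image(n); pickle.dump(d,open(f"pics/{n}0.pkl","wb"))
    cv2.imwrite(f"pics/{n}0.png",d["pixels"][:,:,::-1]); print(n,d["intrinsics"],d["R"],d["t"])
E
```

```text
pics
{'time_s': 0.0, 'joint_positions': array([-1.35859357,  0.43526182,  0.02498332,  1.57412929, -0.01155938,
        1.13401717, -0.07511921]), 'joint_vel': array([ 0.00032424, -0.00165529, -0.00077567, -0.00023478,  0.00029506,
       -0.00241469, -0.0006387 ]), 'tau': array([-2.35045318e-04, -6.67851520e+01,  9.84890722e-01, -3.14450276e+01,
       -6.04215777e-02,  4.33290994e-02,  1.69922187e-04]), 'tool_pos': array([0.19341575, 0.5936942 , 0.19200859]), 'tcp_rot': array([[-3.31263176e-04,  3.09706169e-01,  9.50832256e-01],
       [-1.63849952e-03,  9.50830864e-01, -3.09706286e-01],
       [-9.99998603e-01, -1.66053248e-03,  1.92478157e-04]]), 'contact_force': array([-0.79807029, -0.02704256, -0.24586824]), 'torque': array([-0.03920829, -0.00405238,  0.04410934]), 'width': 0.091758516571384}
scene [[443.55172563   0.         315.78950311]
 [  0.         443.55172563 199.10985887]
 [  0.           0.           1.        ]] [[-0.68447813  0.72880793 -0.01813003]
 [ 0.4973903   0.44866593 -0.74249698]
 [-0.53300336 -0.51724065 -0.66960401]] [ 0.35569506 -0.21868429  1.39598692]
top [[427.34357754   0.         315.47777714]
 [  0.         427.34357754 207.42084006]
 [  0.           0.           1.        ]] [[ 0.02909312 -0.99937097  0.02027936]
 [-0.99695293 -0.03047978 -0.07180414]
 [ 0.07237709 -0.01812856 -0.99721257]] [-0.00965284  0.54798229  1.12978044]
```

View pics/scene0.png

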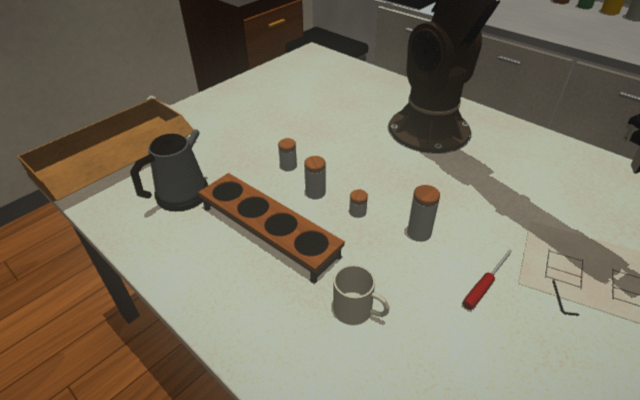

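View pics/top0.png

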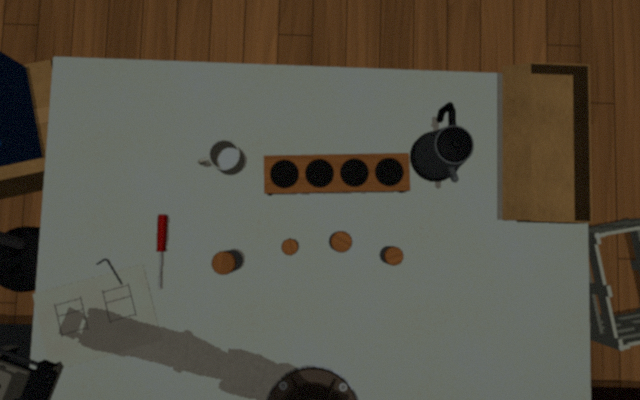

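```bash
cat > h.py <<'E'
import numpy as np, cv2, pickle
def ray(d,u,v,z):
    K,R,t=d["intrinsics"],d["R"],d["t"]
    dr=R.T@np.linalg.inv(K)@np.array([u,v,1.]); c=-R.T@t
    return c+dr*(z-c[2])/dr[2]
def cloud(d):
    K,R,t=d["intrinsics"],d["R"],d["t"]; Z=d["range_z"]
    v,u=np.mgrid[:Z.shape[0],:Z.shape[1]]
    P=np.stack([(u-K[0,2])/K[0,0]*Z,(v-K[1,2])/K[1,1]*Z,Z],-1)
    return (P-t)@R
E
python3 - <<'E'
from h import *
for n in ("top","scene"):
    d=pickle.load(open(f"pics/{n}0.pkl","rb")); P=cloud(d); im=d["pixels"].astype(int)
    hsv=cv2.cvtColor(d["pixels"],cv2.COLOR_RGB2HSV)
    wood=((hsv[...,0]<18)&(hsv[...,1]>100)&(hsv[...,2]>50)).astype(np.uint8)
    k,l,st,ce=cv2.connectedComponentsWithStats(wood)
    for i in range(1,k):
        if 60<st[i,4]<6000:
            m=(l==i)&(d["range_z"]>0); p=P[m]
            if not len(p): continue
            med=np.median(p,0)
            if abs(med[0]-.5)>.4 or abs(med[1])>.5: continue
            hz=np.percentile(p[:,2],80)
            hs=min((.13,.105,.082,.06,.055),key=lambda h:abs(h-hz))
            print(n,st[i],ce[i].round(1),"med",med.round(4),"z80",hz.round(4),"minmax",np.percentile(p,2,0).round(3),np.percentile(p,98,0).round(3),"ray",hs,ray(d,*ce[i],hs).round(4))
    blk=(hsv[...,2]<45).astype(np.uint8)
    k,l,st,ce=cv2.connectedComponentsWithStats(blk)
    for i in range(1,k):
        if 300<st[i,4]<4000 : 
            q=ray(d,*ce[i],.05); 
            if .4<q[0]<.9 and abs(q[1])<.45:print("blk",n,st[i],ce[i].round(1),q.round(4))
E
```

```text
top [ 264  154  146   40 2915] [336.1 173.4] med [ 0.6341 -0.0449  0.0538] z80 0.0556 minmax [ 0.585 -0.231  0.049] [0.691 0.14  0.058] ray 0.055 [ 0.6367 -0.0443  0.055 ]
top [157 215  10  37 277] [161.4 232.3] med [0.4698 0.4134 0.0222] z80 0.0246 minmax [0.422 0.404 0.014] [0.515 0.425 0.028] ray 0.055 [0.4692 0.4026 0.055 ]
top [331 232  20  20 324] [340.6 241.3] med [ 0.46   -0.0569  0.1037] z80 0.1055 minmax [ 0.438 -0.08   0.099] [ 0.482 -0.034  0.108] ray 0.105 [ 0.4597 -0.0565  0.105 ]
top [282 239  16  16 192] [289.5 246.5] med [0.443  0.0707 0.059 ] z80 0.0606 minmax [0.425 0.052 0.054] [0.459 0.088 0.063] ray 0.06 [0.4423 0.0713 0.06  ]
top [385 247  18  18 259] [393.2 255.5] med [ 0.4269 -0.1925  0.0808] z80 0.0826 minmax [ 0.408 -0.213  0.076] [ 0.448 -0.172  0.085] ray 0.082 [ 0.4275 -0.1926  0.082 ]
top [212 252  23  22 404] [223.3 262.5] med [0.4008 0.2262 0.1287] z80 0.1303 minmax [0.378 0.202 0.125] [0.424 0.25  0.133] ray 0.13 [0.401  0.2259 0.13  ]
blk top [ 411  103   61   79 2609] [440.9 149.2] [ 0.7113 -0.3221  0.05  ]
blk top [306 159  27  28 602] [319.  172.
[... 753 characters left out ...]
.055 ]
scene [414 185  26  20 394] [426.7 194.4] med [0.4059 0.2307 0.1303] z80 0.1314 minmax [0.377 0.204 0.122] [0.428 0.254 0.133] ray 0.13 [0.4054 0.23   0.13  ]
scene [350 190  17  13 183] [358.5 196. ] med [0.447  0.0754 0.0603] z80 0.0616 minmax [0.425 0.056 0.052] [0.464 0.092 0.063] ray 0.06 [0.4463 0.0751 0.06  ]
scene [463 273  32  37 492] [478.2 290.9] med [0.4777 0.4178 0.0238] z80 0.0257 minmax [0.421 0.406 0.012] [0.518 0.428 0.028] ray 0.055 [0.5025 0.4235 0.055 ]
blk scene [131 154  24  43 348] [140.7 174.2] [ 0.7549 -0.4137  0.05  ]
blk scene [156 194  54  17 325] [181.1 203.7] [ 0.7491 -0.2354  0.05  ]
blk scene [266 215  30  20 353] [280.1 224.5] [ 0.6353 -0.0035  0.05  ]
```

```bash
python3 -m crank '[{"x":0.018,"y":-0.03,"z":0.004,"rz":-0.12},{"x":0.018,"y":-0.03,"z":0.004,"rz":-0.12},{"x":0.018,"y":-0.03,"z":0.004,"rz":-0.12},{"x":0.018,"y":-0.03,"rz":-0.12},{"x":0.018,"y":-0.03,"rz":-0.12},{"x":0.018,"y":-0.03,"rz":-0.12},{"x":0.018,"y":-0.03,"rz":-0.12},{"x":0.018,"y":-0.03,"rz":-0.12},{"x":0.018,"y":-0.03,"rz":-0.12},{"x":0.018,"y":-0.03,"rz":-0.12}]' 40; python3 -c "
from station import arm
import numpy as np
s=arm.state();np.set_printoptions(precision=4,suppress=True);print(s['tcp_rot'],s['joint_positions'])"
```

```text
[[-0.0003  0.3096  0.9509]
 [-0.0014  0.9508 -0.3096]
 [-1.     -0.0014  0.0001]] [-1.3586  0.4352  0.025   1.574  -0.0116  1.134  -0.0751]invalid input at $[0]: expected keys x, y, z, rx, ry, rz, hand
```

```bash
cat > st.py <<'E'
from station import arm
import numpy as np
from scipy.spatial.transform import Rotation as Ro
s=arm.state();np.set_printoptions(precision=4,suppress=True)
R=s['tcp_rot']
T=np.array([[0,1,0],[0,0,-1],[-1,0,0.]])
print('t',s['time_s'],'pos',s['tool_pos'],'w',round(s['width'],4),'F',s['contact_force'],'rotvec to target',Ro.from_matrix(T@R.T).as_rotvec(),'q',s['joint_positions'])
E
python3 -m crank '[{"x":0.018,"y":-0.03,"z":0.004,"rx":0,"ry":0,"rz":-0.12,"hand":0.0918},{"x":0.018,"y":-0.03,"z":0.004,"rx":0,"ry":0,"rz":-0.12,"hand":0.0918},{"x":0.018,"y":-0.03,"z":0.004,"rx":0,"ry":0,"rz":-0.12,"hand":0.0918},{"x":0.018,"y":-0.03,"z":0,"rx":0,"ry":0,"rz":-0.12,"hand":0.0918},{"x":0.018,"y":-0.03,"z":0,"rx":0,"ry":0,"rz":-0.12,"hand":0.0918},{"x":0.018,"y":-0.03,"z":0,"rx":0,"ry":0,"rz":-0.12,"hand":0.0918},{"x":0.018,"y":-0.03,"z":0,"rx":0,"ry":0,"rz":-0.12,"hand":0.0918},{"x":0.018,"y":-0.03,"z":0,"rx":0,"ry":0,"rz":-0.12,"hand":0.0918}]' 40; python3 st.py
```

```text
time_s: 0.9
tool_pos: [0.3355, 0.3469, 0.2008]
tcp_rot: [[-0.007, 0.964, 0.266], [-0.0, 0.266, -0.964], [-1.0, -0.007, -0.001]]
contact_force: [1.0, 0.7, 0.3]
width: 0.0915
t 0.9 pos [0.3355 0.3469 0.2008] w 0.0915 F [0.9971 0.6797 0.2517] rotvec to target [-0.0006 -0.0067 -0.2692] q [-1.1608  0.1951  0.3005  1.9119 -0.0719  1.0488 -0.5603]
```

```bash

python3 -m crank '[{"x":0.016,"y":-0.03,"z":0,"rx":0,"ry":-0.002,"rz":-0.09,"hand":0.0918},{"x":0.016,"y":-0.03,"z":0,"rx":0,"ry":-0.002,"rz":-0.09,"hand":0.0918},{"x":0.016,"y":-0.03,"z":0,"rx":0,"ry":-0.002,"rz":-0.09,"hand":0.0918},{"x":0.016,"y":-0.03,"z":0,"rx":0,"ry":0,"rz":0,"hand":0.0918},{"x":0,"y":0,"z":0,"rx":0,"ry":0,"rz":0,"hand":0.0918}]' >/dev/null; python3 st.py
python3 - <<'E'
from station import arm
import cv2,pickle
d=arm.get_image("wrist");print(d["tool_from_camera"]);cv2.imwrite("pics/w1.png",d["pixels"][:,:,::-1])
pickle.dump((arm.state(),d),open("pics/w1.pkl","wb"))
E
```

```text
t 1.4 pos [0.4027 0.2163 0.2002] w 0.0914 F [ 0.0863  0.6551 -0.0046] rotvec to target [ 0.0011 -0.001   0.024 ] q [-0.9919  0.1488  0.4394  1.9776 -0.0731  1.0317 -0.543 ]
[[ 2.18597312e-04 -3.00500031e-01  9.53781780e-01 -1.91809677e-01]
 [ 9.99999290e-01  1.18282784e-03  1.43473746e-04 -7.40926370e-04]
 [-1.17127350e-03  9.53781071e-01  3.00500077e-01 -8.14637147e-02]
 [ 0.00000000e+00  0.00000000e+00  0.00000000e+00  1.00000000e+00]]
```

View pics/w1.png

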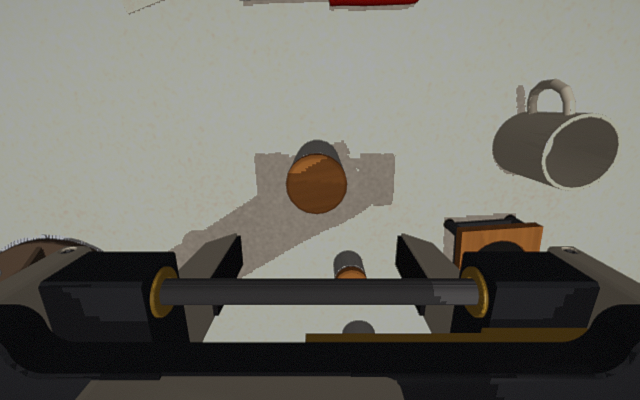

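```bash
cat >> h.py <<'E'
def wpt(s,d,u,v,z):
    T=np.asarray(d["tool_from_camera"]);R=np.asarray(s["tcp_rot"]);p=np.asarray(s["tool_pos"])
    c=R@T[:3,3]+p; dr=R@T[:3,:3]@np.linalg.inv(d["intrinsics"])@np.array([u,v,1.])
    return c+dr*(z-c[2])/dr[2]
E
python3 - <<'E'
from h import *
s,d=pickle.load(open("pics/w1.pkl","rb"))
hsv=cv2.cvtColor(d["pixels"],cv2.COLOR_RGB2HSV)
wood=((hsv[...,0]<18)&(hsv[...,1]>100)&(hsv[...,2]>50)).astype(np.uint8)
k,l,st,ce=cv2.connectedComponentsWithStats(wood)
for i in range(1,k):
    if st[i,4]>1000:
        x,y,w,h=st[i,:4]; print(st[i],ce[i],wpt(s,d,*ce[i],.13), [wpt(s,d,a,b,.13).round(4) for a,b in((x,ce[i][1]),(x+w,ce[i][1]),(ce[i][0],y+h))], np.median(d["range_z"][l==i]))
E
```

```text
[ 286  153   61   61 2878] [316.12195969 183.23384295] [0.39880657 0.23240198 0.13      ] [array([0.3711, 0.233 , 0.13  ]), array([0.4272, 0.2318, 0.13  ]), array([0.3981, 0.2022, 0.13  ])] 0.27067208
[ 455  223   88   47 2062] [497.43501455 237.35645005] [0.57417505 0.174421   0.13      ] [array([0.5329, 0.1752, 0.13  ]), array([0.6185, 0.1735, 0.13  ]), array([0.58  , 0.1382, 0.13  ])] 0.3696102
```

```bash

python3 -m crank '[{"x":-0.003,"y":0.012,"z":0,"rx":0,"ry":0,"rz":0.023,"hand":0.0918},{"x":0,"y":0,"z":0,"rx":0,"ry":0,"rz":0,"hand":0.0918},{"x":0,"y":0,"z":-0.025,"rx":0,"ry":0,"rz":0,"hand":0.0918},{"x":0,"y":0,"z":-0.025,"rx":0,"ry":0,"rz":0,"hand":0.0918},{"x":0,"y":0,"z":-0.025,"rx":0,"ry":0,"rz":0,"hand":0.0918},{"x":0,"y":0,"z":-0.025,"rx":0,"ry":0,"rz":0,"hand":0.0918},{"x":0,"y":0,"z":-0.014,"rx":0,"ry":0,"rz":0,"hand":0.0918},{"x":0,"y":0,"z":0,"rx":0,"ry":0,"rz":0,"hand":0.0918}]' >/dev/null; python3 st.py
python3 - <<'E'
from station import arm
import cv2,pickle
d=arm.get_image("wrist");cv2.imwrite("pics/w2.png",d["pixels"][:,:,::-1])
E
```

```text
t 2.25 pos [0.3934 0.243  0.0818] w 0.0917 F [ 0.2365 -0.0603  0.1342] rotvec to target [-0.0029 -0.0024 -0.0238] q [-0.9676  0.3209  0.379   2.1142 -0.1802  0.7364 -0.4483]
```

View pics/w2.png

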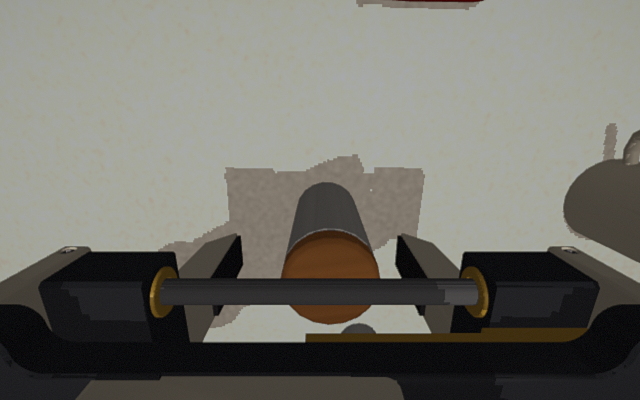

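```bash

python3 -m crank '[{"x":0.003,"y":-0.007,"z":0.001,"rx":-0.001,"ry":-0.001,"rz":-0.01,"hand":0.0918},{"x":0.002,"y":-0.005,"z":0.001,"rx":0,"ry":0,"rz":-0.006,"hand":0.0918},{"x":0,"y":0,"z":0,"rx":0,"ry":0,"rz":0,"hand":0.0918},{"x":0,"y":0,"z":0,"rx":0,"ry":0,"rz":0,"hand":0.0918}]' >/dev/null; python3 st.py;python3 -m crank '[{"x":0,"y":0,"z":0,"rx":0,"ry":0,"rz":0,"hand":0.0918}]' >/dev/null; python3 st.py
```

```text
t 2.7 pos [0.4004 0.2324 0.0874] w 0.0919 F [ 0.3558  0.8655 -0.8817] rotvec to target [-0.0055  0.0025 -0.0085] q [-0.9509  0.3098  0.39    2.1126 -0.1768  0.7439 -0.4392]
t 2.8 pos [0.4007 0.2325 0.0879] w 0.0915 F [-0.446  -0.4106  0.0176] rotvec to target [-0.0062  0.0032 -0.0083] q [-0.9509  0.3089  0.3901  2.1122 -0.1767  0.7441 -0.4393]
```

```bash

python3 -m crank '[{"x":-0.001,"y":-0.003,"z":-0.001,"rx":-0.005,"ry":0.002,"rz":-0.008,"hand":0.0918},{"x":0,"y":0,"z":0,"rx":0,"ry":0,"rz":0,"hand":0.07},{"x":0,"y":0,"z":0,"rx":0,"ry":0,"rz":0,"hand":0.05},{"x":0,"y":0,"z":0,"rx":0,"ry":0,"rz":0,"hand":0.05},{"x":0,"y":0,"z":0,"rx":0,"ry":0,"rz":0,"hand":0.05},{"x":0,"y":0,"z":0,"rx":0,"ry":0,"rz":0,"hand":0.05}]' 40 >/dev/null; python3 st.py
python3 - <<'E'
from station import arm
import cv2,pickle
d=arm.get_image("wrist");cv2.imwrite("pics/w3.png",d["pixels"][:,:,::-1])
E
```

```text
t 3.4 pos [0.3997 0.2296 0.0871] w 0.056 F [1.7708 0.7758 0.0582] rotvec to target [-0.0013  0.0015  0.0002] q [-0.9528  0.3095  0.3942  2.1149 -0.1737  0.7452 -0.4477]
```

View pics/w3.png

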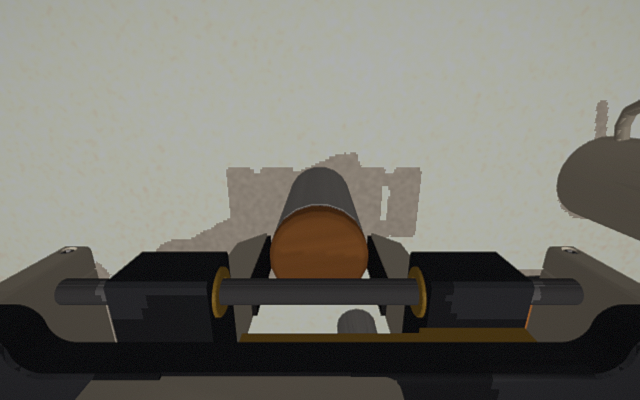

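```bash

python3 - <<'E'
from h import *
from station import arm
s=arm.state(); d=arm.get_image("wrist")
hsv=cv2.cvtColor(d["pixels"],cv2.COLOR_RGB2HSV)
for v in range(200,292,6): print(v,hsv[v,320],d["range_z"][v,320].round(4),wpt(s,d,320,v,.13).round(4))
E
```

```text
200 [15 23 68] 0.1798 [0.3997 0.2634 0.13  ]
206 [ 12 170  54] 0.1708 [0.3997 0.26   0.13  ]
212 [ 13 192  77] 0.1612 [0.3998 0.2566 0.13  ]
218 [ 14 179  94] 0.1586 [0.3998 0.2531 0.13  ]
224 [ 14 182 101] 0.16 [0.3998 0.2496 0.13  ]
230 [ 14 187 101] 0.162 [0.3998 0.246  0.13  ]
236 [ 14 185  98] 0.1625 [0.3998 0.2424 0.13  ]
242 [ 13 177 104] 0.1631 [0.3998 0.2388 0.13  ]
248 [ 13 179 104] 0.166 [0.3998 0.2351 0.13  ]
254 [ 13 183  96] 0.1674 [0.3998 0.2313 0.13  ]
260 [ 13 183  95] 0.1671 [0.3998 0.2275 0.13  ]
266 [ 14 181  93] 0.1686 [0.3998 0.2237 0.13  ]
272 [ 14 192  93] 0.1699 [0.3998 0.2198 0.13  ]
278 [ 10 132  52] 0.0915 [0.3998 0.2158 0.13  ]
284 [170  21  37] 0.0892 [0.3999 0.2118 0.13  ]
290 [ 0  5 47] 0.0878 [0.3999 0.2077 0.13  ]
```

```bash

python3 -m crank '[{"x":0,"y":0,"z":0.01,"rx":0,"ry":0,"rz":0,"hand":0.05},{"x":0,"y":0,"z":0.02,"rx":0,"ry":0,"rz":0,"hand":0.05},{"x":0,"y":0,"z":0.025,"rx":0,"ry":0,"rz":0,"hand":0.05},{"x":0,"y":0,"z":0.025,"rx":0,"ry":0,"rz":0,"hand":0.05},{"x":0,"y":0,"z":0.025,"rx":0,"ry":0,"rz":0,"hand":0.05},{"x":0,"y":0,"z":0.02,"rx":0,"ry":0,"rz":0,"hand":0.05},{"x":0,"y":0,"z":0.01,"rx":0,"ry":0,"rz":0,"hand":0.05},{"x":0,"y":0,"z":0,"rx":0,"ry":0,"rz":0,"hand":0.05}]' 40 >/dev/null; python3 st.py
python3 - <<'E'
from station import arm
import cv2,pickle
d=arm.get_image("wrist");cv2.imwrite("pics/w4.png",d["pixels"][:,:,::-1])
E
```

```text
t 4.3 pos [0.3945 0.2251 0.2273] w 0.0561 F [ 0.6092 -0.2745 -6.0341] rotvec to target [ 0.0061 -0.0068  0.0016] q [-1.0222  0.1206  0.4354  1.9353 -0.0554  1.1065 -0.5659]
```

View pics/w4.png

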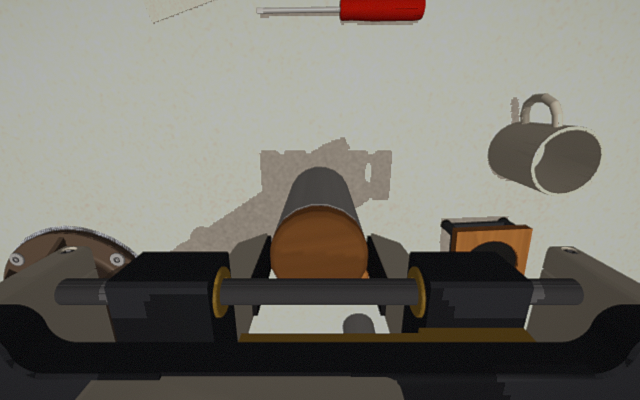

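```bash

python3 -m crank '[{"x":0.008,"y":-0.013,"z":0,"rx":0.002,"ry":-0.002,"rz":0,"hand":0.05},{"x":0.016,"y":-0.026,"z":0,"rx":0.002,"ry":-0.002,"rz":0,"hand":0.05},{"x":0.018,"y":-0.03,"z":0,"rx":0.002,"ry":-0.002,"rz":0,"hand":0.05},{"x":0.018,"y":-0.03,"z":0,"rx":0,"ry":0,"rz":0,"hand":0.05},{"x":0.018,"y":-0.03,"z":0,"rx":0,"ry":0,"rz":0,"hand":0.05},{"x":0.018,"y":-0.03,"z":0,"rx":0,"ry":0,"rz":0,"hand":0.05},{"x":0.018,"y":-0.03,"z":0,"rx":0,"ry":0,"rz":0,"hand":0.05},{"x":0.018,"y":-0.03,"z":0,"rx":0,"ry":0,"rz":0,"hand":0.05},{"x":0.018,"y":-0.03,"z":0,"rx":0,"ry":0,"rz":0,"hand":0.05},{"x":0.018,"y":-0.03,"z":0,"rx":0,"ry":0,"rz":0,"hand":0.05},{"x":0.018,"y":-0.03,"z":0,"rx":0,"ry":0,"rz":0,"hand":0.05},{"x":0.01,"y":-0.015,"z":0,"rx":0,"ry":0,"rz":0,"hand":0.05},{"x":0,"y":0,"z":0,"rx":0,"ry":0,"rz":0,"hand":0.05},{"x":0,"y":0,"z":0,"rx":0,"ry":0,"rz":0,"hand":0.05}]' 40 >/dev/null; python3 st.py
```

```text
t 5.75 pos [ 0.5822 -0.1137  0.2052] w 0.0559 F [ 0.376   1.2662 -4.7637] rotvec to target [ 0.0109 -0.0339 -0.0042] q [-0.3414  0.4352  0.6331  1.642  -0.2522  1.1834  0.3545]
```

```bash

python3 -m crank '[{"x":0.016,"y":-0.017,"z":0.006,"rx":0.004,"ry":-0.012,"rz":0,"hand":0.05},{"x":0.016,"y":-0.017,"z":0.004,"rx":0.004,"ry":-0.012,"rz":0,"hand":0.05},{"x":0.016,"y":-0.016,"z":0,"rx":0.002,"ry":-0.01,"rz":-0.004,"hand":0.05},{"x":0.01,"y":-0.01,"z":0,"rx":0,"ry":0,"rz":0,"hand":0.05},{"x":0,"y":0,"z":0,"rx":0,"ry":0,"rz":0,"hand":0.05},{"x":0,"y":0,"z":0,"rx":0,"ry":0,"rz":0,"hand":0.05}]' 40 >/dev/null; python3 st.py
python3 - <<'E'
from station import arm
import cv2,pickle
for n in ("wrist","top","scene"):
    d=arm.get_image(n);cv2.imwrite(f"pics/{n}5.png",d["pixels"][:,:,::-1]);pickle.dump(d,open(f"pics/{n}5.pkl","wb"))
E
```

```text
t 6.35 pos [ 0.6376 -0.1651  0.2095] w 0.0559 F [-0.208   0.6415 -4.9462] rotvec to target [-0.0064 -0.0099 -0.0094] q [-0.2083  0.5322  0.6169  1.482  -0.3184  1.2399  0.46  ]
```

View pics/wrist5.png

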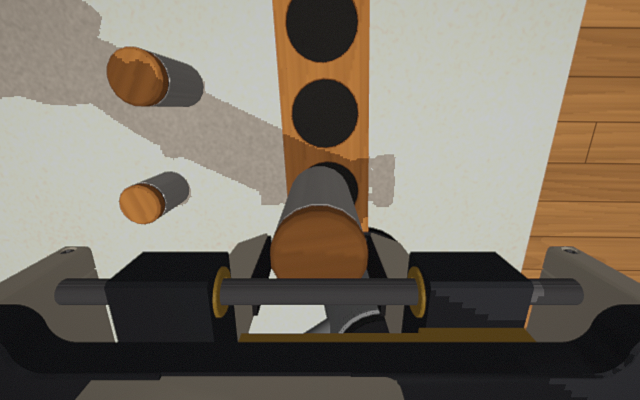

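View pics/scene5.png

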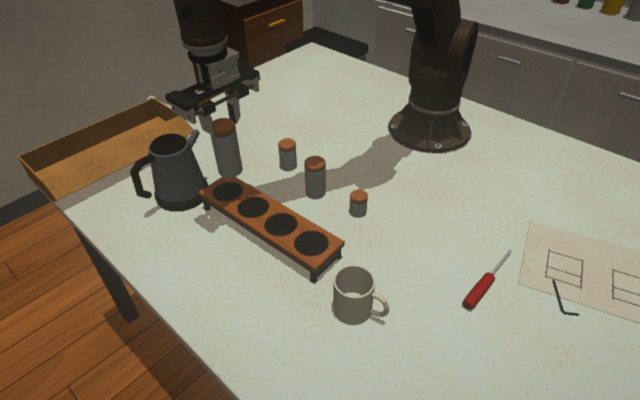

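```bash

python3 - <<'E'
from h import *
d=pickle.load(open("pics/top0.pkl","rb"));P=cloud(d)
v,u=np.mgrid[:400,:640]; m=(u>405)&(u<480)&(v>95)&(v<192)&(P[...,2]>.07)&(d["range_z"]>0)
p=P[m]; i=np.argsort(p[:,1])[::-1][:8]; print("kettle pts",p.min(0),p.max(0));print(p[i].round(3))
q=p[p[:,0]<.66]; print(q[np.argsort(q[:,0])[:6]].round(3))
from station import arm
s=arm.state();w=pickle.load(open("pics/wrist5.pkl","rb"))
hsv=cv2.cvtColor(w["pixels"],cv2.COLOR_RGB2HSV)
blk=(hsv[...,2]<48).astype(np.uint8)
k,l,st,ce=cv2.connectedComponentsWithStats(blk)
for j in range(1,k):
    if st[j,4]>600: print(st[j],ce[j].round(1),wpt(s,w,*ce[j],.05).round(4))
for vv in range(196,240,3): print(vv,w["range_z"][vv,320].round(4),end=' ')
E
```

```text
kettle pts [ 0.60991717 -0.36752243  0.07003811] [ 0.81132812 -0.25965938  0.18157287]
[[ 0.705 -0.26   0.074]
 [ 0.697 -0.26   0.073]
 [ 0.7   -0.26   0.082]
 [ 0.7   -0.26   0.072]
 [ 0.708 -0.26   0.071]
 [ 0.689 -0.26   0.072]
 [ 0.695 -0.261  0.071]
 [ 0.706 -0.261  0.079]]
[[ 0.61  -0.325  0.153]
 [ 0.61  -0.323  0.15 ]
 [ 0.612 -0.321  0.156]
 [ 0.612 -0.323  0.156]
 [ 0.612 -0.319  0.155]
 [ 0.612 -0.326  0.155]]
[ 287    0   70   62 3673] [321.4  27.4] [ 0.6366 -0.0026  0.05  ]
[ 293   80   64   67 3415] [324.6 112.9] [ 0.6416 -0.0899  0.05  ]
[ 223  228  192   54 1686] [323.8 266.1] [ 0.6438 -0.2885  0.05  ]
[    0   252   640   148 43191] [297.7 347.5] [ 0.6072 -0.4256  0.05  ]
[ 402  252  177   81 6112] [463.7 288.6] [ 0.8372 -0.3202  0.05  ]
[344 305  45  28 650] [370.4 323.3] [ 0.7125 -0.3802  0.05  ]
196 0.1879 199 0.1813 202 0.175 205 0.1703 208 0.165 211 0.1609 214 0.1615 217 0.1593 220 0.1593 223 0.1601 226 0.1619 229 0.161 232 0.162 235 0.1629 238 0.1637
```

```bash

python3 -m crank '[{"x":0.005,"y":-0.008,"z":0,"rx":-0.003,"ry":-0.005,"rz":-0.005,"hand":0.05},{"x":0.003,"y":-0.006,"z":0,"rx":-0.002,"ry":-0.004,"rz":-0.003,"hand":0.05},{"x":0,"y":0,"z":-0.01,"rx":0,"ry":0,"rz":0,"hand":0.05},{"x":0,"y":0,"z":-0.015,"rx":0,"ry":0,"rz":0,"hand":0.05},{"x":0,"y":0,"z":-0.01,"rx":0,"ry":0,"rz":0,"hand":0.05},{"x":0,"y":0,"z":0,"rx":0,"ry":0,"rz":0,"hand":0.05},{"x":0,"y":0,"z":0,"rx":0,"ry":0,"rz":0,"hand":0.05}]' 40 >/dev/null; python3 st.py
```

```text
t 7.2 pos [ 0.6456 -0.1791  0.1726] w 0.0562 F [-0.5304  0.2501 -4.1894] rotvec to target [-0.0014  0.0005 -0.002 ] q [-0.1812  0.5719  0.6047  1.5126 -0.3433  1.1643  0.4876]
```

```bash

python3 -m crank '[{"x":0.001,"y":-0.001,"z":-0.012,"rx":0,"ry":0,"rz":0,"hand":0.05},{"x":0,"y":0,"z":-0.01,"rx":0,"ry":0,"rz":0,"hand":0.05},{"x":0,"y":0,"z":-0.004,"rx":0,"ry":0,"rz":0,"hand":0.05},{"x":0,"y":0,"z":0,"rx":0,"ry":0,"rz":0,"hand":0.05},{"x":0,"y":0,"z":0,"rx":0,"ry":0,"rz":0,"hand":0.05}]' 40 >/dev/null; python3 st.py
python3 - <<'E'
from station import arm
import cv2
d=arm.get_image("scene");cv2.imwrite("pics/s6.png",cv2.resize(d["pixels"][100:260,120:360,::-1],None,fx=3,fy=3))
E
```

```text
t 7.7 pos [ 0.6471 -0.1802  0.1448] w 0.056 F [ 0.107   0.1607 -4.8731] rotvec to target [-0.0013  0.0013 -0.0023] q [-0.1726  0.5973  0.5922  1.5421 -0.3597  1.1117  0.5022]
```

View pics/s6.png

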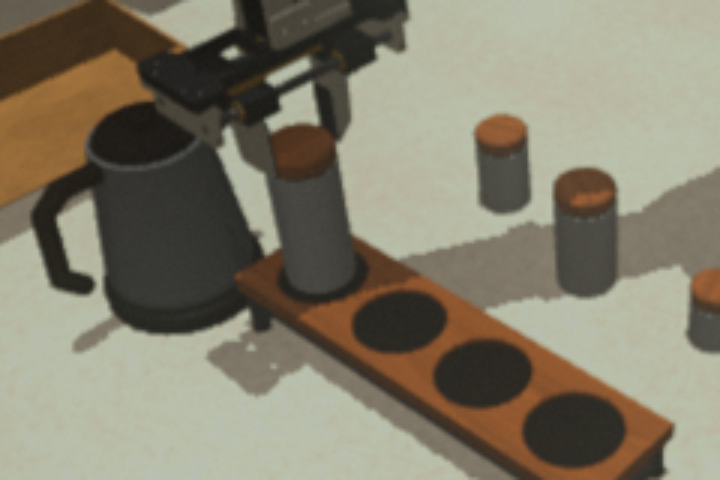

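```bash

python3 -m crank '[{"x":0,"y":0,"z":-0.003,"rx":0,"ry":0,"rz":0,"hand":0.05},{"x":0,"y":0,"z":-0.002,"rx":0,"ry":0,"rz":0,"hand":0.05},{"x":0,"y":0,"z":0,"rx":0,"ry":0,"rz":0,"hand":0.05}]' 40 >/dev/null; python3 st.py
python3 -m crank '[{"x":0,"y":0,"z":-0.002,"rx":0,"ry":0,"rz":0,"hand":0.05},{"x":0,"y":0,"z":0,"rx":0,"ry":0,"rz":0,"hand":0.05}]' 40 >/dev/null; python3 st.py
```

```text
t 8.05 pos [ 0.6476 -0.1803  0.1403] w 0.0561 F [ 0.2291 -0.2367 -5.3631] rotvec to target [-0.001   0.0028 -0.0024] q [-0.1714  0.6011  0.59    1.5473 -0.3627  1.1016  0.5047]
t 8.25 pos [ 0.6477 -0.1803  0.1382] w 0.0559 F [-0.539  -0.0934 -3.4021] rotvec to target [-0.0011  0.003  -0.0024] q [-0.1709  0.6028  0.589   1.5496 -0.3639  1.0976  0.5057]
```

```bash

python3 -m crank '[{"x":0,"y":0,"z":-0.002,"rx":0,"ry":0,"rz":0,"hand":0.05},{"x":0,"y":0,"z":0,"rx":0,"ry":0,"rz":0,"hand":0.05}]' 40 >/dev/null; python3 st.py
```

```text
t 8.45 pos [ 0.6485 -0.1809  0.1374] w 0.0562 F [ 0.2222 -0.7414 -5.1833] rotvec to target [-0.0003  0.0052 -0.0024] q [-0.1702  0.6036  0.5887  1.5505 -0.365   1.0938  0.5068]
```

```bash

python3 -m crank '[{"x":-0.0005,"y":0,"z":-0.002,"rx":0,"ry":0.003,"rz":0,"hand":0.05},{"x":0,"y":0,"z":0,"rx":0,"ry":0,"rz":0,"hand":0.05}]' 40 >/dev/null; python3 st.py
```

```text
t 8.65 pos [ 0.6494 -0.1815  0.1375] w 0.056 F [-0.5191 -0.4435 -4.2778] rotvec to target [ 0.0004  0.0056 -0.0024] q [-0.1695  0.6048  0.5887  1.5482 -0.365   1.0942  0.5069]
```

```bash

python3 -m crank '[{"x":-0.001,"y":0.001,"z":-0.003,"rx":0,"ry":0.003,"rz":0,"hand":0.05}]' 40 >/dev/null; python3 st.py
python3 - <<'E'
from station import arm
import cv2
d=arm.get_image("scene");cv2.imwrite("pics/s7.png",cv2.resize(d["pixels"][100:260,120:360,::-1],None,fx=3,fy=3))
E
```

```text
t 8.75 pos [ 0.6503 -0.1818  0.1369] w 0.0563 F [-1.0545 -1.298  25.7462] rotvec to target [ 0.0022  0.0073 -0.0022] q [-0.1705  0.6056  0.5893  1.5486 -0.365   1.091   0.5063]
```

View pics/s7.png

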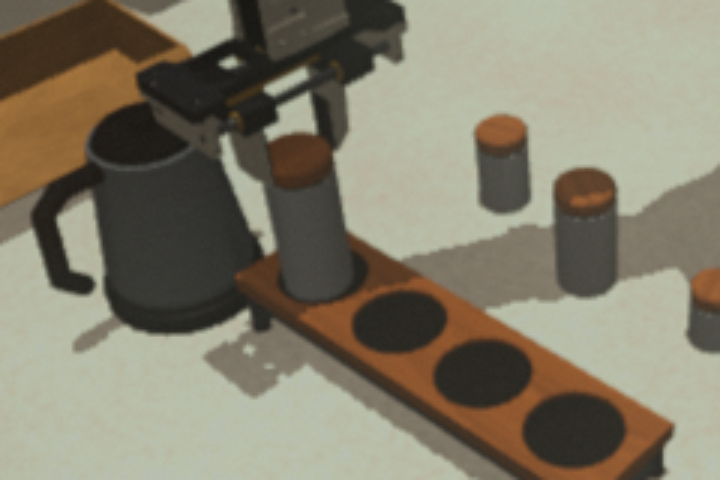

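```bash

python3 -m crank '[{"x":0,"y":0,"z":0,"rx":0,"ry":0,"rz":0,"hand":0.05},{"x":0,"y":0,"z":0,"rx":0,"ry":0,"rz":0,"hand":0.062},{"x":0,"y":0,"z":0,"rx":0,"ry":0,"rz":0,"hand":0.085},{"x":0,"y":0,"z":0,"rx":0,"ry":0,"rz":0,"hand":0.0918},{"x":0,"y":0,"z":0,"rx":0,"ry":0,"rz":0,"hand":0.0918}]' 40 >/dev/null; python3 st.py
python3 - <<'E'
from station import arm
import cv2
d=arm.get_image("scene");cv2.imwrite("pics/s8.png",cv2.resize(d["pixels"][100:260,120:360,::-1],None,fx=3,fy=3))
d=arm.get_image("wrist");cv2.imwrite("pics/w8.png",d["pixels"][:,:,::-1])
E
```

```text
t 9.3 pos [ 0.6512 -0.1821  0.1376] w 0.0813 F [ 0.6574  0.3348 -0.5959] rotvec to target [ 0.0029  0.0094 -0.0022] q [-0.1704  0.6051  0.5892  1.5478 -0.3649  1.0901  0.5061]
```

View pics/s8.png

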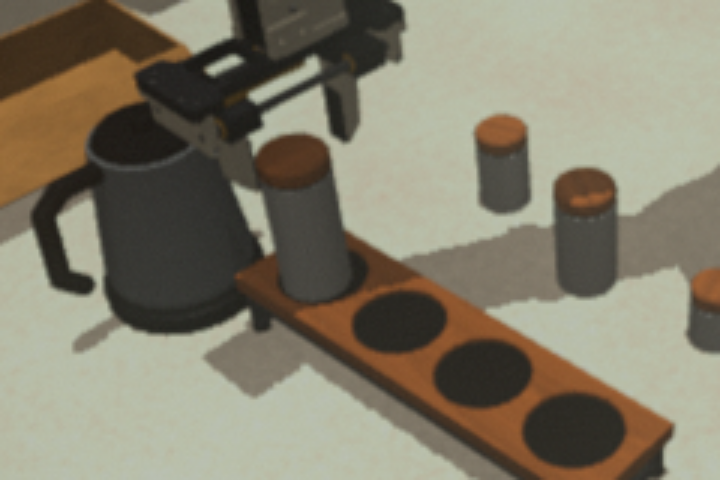

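View pics/w8.png

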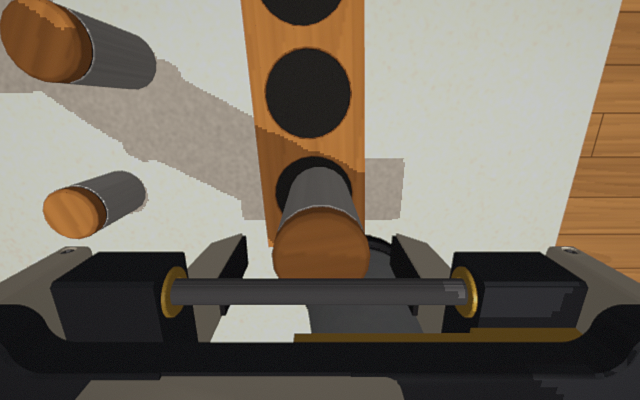

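```bash
cat >> h.py <<'E'
def wcloud(s,d):
    K=np.asarray(d["intrinsics"]);Z=d["range_z"];v,u=np.mgrid[:Z.shape[0],:Z.shape[1]]
    P=np.stack([(u-K[0,2])/K[0,0]*Z,(v-K[1,2])/K[1,1]*Z,Z],-1)
    T=np.asarray(d["tool_from_camera"]);R=np.asarray(s["tcp_rot"])
    return (P@T[:3,:3].T+T[:3,3])@R.T+np.asarray(s["tool_pos"])
def woodmask(d):
    hsv=cv2.cvtColor(d["pixels"],cv2.COLOR_RGB2HSV)
    return (hsv[...,0]<18)&(hsv[...,1]>100)&(hsv[...,2]>40)
def plane(p):
    c=p.mean(0)
    A=np.c_[p[:,:2]-c[:2],np.ones(len(p))]
    for _ in range(3):
        x=np.linalg.lstsq(A,p[:,2],rcond=None)[0]; r=p[:,2]-A@x
        k=abs(r)<max(.002,2*np.std(r)); A,p=A[k],p[k]
    return c,x,len(p)
E
python3 - <<'E'
from h import *
from station import arm
s=arm.state();
for n in ("wrist","scene","top"):
    d=arm.get_image(n); P=wcloud(s,d) if n=="wrist" else cloud(d)
    if n=="top": cv2.imwrite("pics/top8.png",d["pixels"][:,:,::-1])
    m=woodmask(d)&(P[...,2]>.172)&(P[...,2]<.19)&(abs(P[...,0]-.65)<.06)&(abs(P[...,1]+.18)<.06)
    p=P[m]
    if len(p)>20: print(n,len(p),p.min(0),p.max(0),plane(p))
print(arm.state()["time_s"])
E
python3 st.py
```

```text
wrist 5640 [ 0.62316191 -0.19790453  0.17200384] [ 0.67954871 -0.15567601  0.18183538] (array([ 0.65116411, -0.17629824,  0.17929719]), array([-0.00098282, -0.01526863,  0.17958834]), 5172)
scene 313 [ 0.62507337 -0.21050867  0.17201487] [ 0.68237808 -0.15527026  0.18300489] (array([ 0.65529579, -0.17927453,  0.17972028]), array([-0.01605476, -0.0424583 ,  0.18008902]), 268)
top 44 [ 0.63882595 -0.1650772   0.17405389] [ 0.66806387 -0.15701796  0.18088353] (array([ 0.65249953, -0.16123167,  0.17767277]), array([-0.08147851, -0.26086987,  0.17795333]), 41)
9.55
t 9.55 pos [ 0.6511 -0.1821  0.1376] w 0.0919 F [ 0.1736 -0.6984  0.6646] rotvec to target [ 0.0029  0.0092 -0.0022] q [-0.1703  0.605   0.5893  1.5478 -0.3648  1.0902  0.5061]
```

```bash

python3 -m crank '[{"x":0,"y":0,"z":0.01,"rx":0.001,"ry":0.003,"rz":-0.001,"hand":0.0918},{"x":0,"y":0,"z":0.02,"rx":0.001,"ry":0.003,"rz":-0.001,"hand":0.0918},{"x":0,"y":0,"z":0.02,"rx":0,"ry":0,"rz":0,"hand":0.0918},{"x":0,"y":0,"z":0.02,"rx":0,"ry":0,"rz":0,"hand":0.0918},{"x":-0.015,"y":0.01,"z":0.01,"rx":0,"ry":0,"rz":0,"hand":0.0918},{"x":-0.03,"y":0.02,"z":0,"rx":0,"ry":0,"rz":0,"hand":0.0918},{"x":-0.03,"y":0.02,"z":0,"rx":0,"ry":0,"rz":0,"hand":0.0918},{"x":-0.03,"y":0.02,"z":0,"rx":0,"ry":0,"rz":0,"hand":0.0918},{"x":-0.03,"y":0.02,"z":0,"rx":0,"ry":0,"rz":0,"hand":0.0918},{"x":-0.02,"y":0.015,"z":0,"rx":0,"ry":0,"rz":0,"hand":0.0918},{"x":-0.01,"y":0.01,"z":0,"rx":0,"ry":0,"rz":0,"hand":0.0918},{"x":0,"y":0,"z":0,"rx":0,"ry":0,"rz":0,"hand":0.0918},{"x":0,"y":0,"z":0,"rx":0,"ry":0,"rz":0,"hand":0.0918}]' 40 >/dev/null; python3 st.py
```

```text
t 10.85 pos [ 0.4811 -0.0662  0.2289] w 0.0917 F [0.5029 0.2713 0.2854] rotvec to target [0.0001 0.0092 0.0023] q [-0.5247  0.1744  0.6536  1.8944 -0.1197  1.1019  0.1727]
```

Next the 105: refine its position from the wrist as well.

```bash
cat > lid.py <<'E'
import sys
from h import *
from station import arm
x,y,h,dia=map(float,sys.argv[1:5])
np.set_printoptions(precision=4,suppress=True)
s=arm.state()
for n in ("wrist","top"):
    d=arm.get_image(n); P=wcloud(s,d) if n=="wrist" else cloud(d)
    cv2.imwrite("pics/lid_%s_%d.png"%(n,int(s["time_s"]*100)),d["pixels"][:,:,::-1])
    m=woodmask(d)&(abs(P[...,2]-h)<.006)&(np.hypot(P[...,0]-x,P[...,1]-y)<.05)
    p=P[m]
    if len(p)<20: print(n,len(p));continue
    lo,hi=np.percentile(p,1,0),np.percentile(p,99,0)
    (u,v),r=cv2.minEnclosingCircle(p[:,:2].astype(np.float32)*1000)
    print(n,len(p),"bbox mid",(lo+hi)/2,"ext",hi-lo,"circ",round(u/1000,4),round(v/1000,4),"r",round(r,1),"plane",plane(p)[1])
E
python3 lid.py .46 -.0565 .105 .054; ls pics | tail -2
```

```text
wrist 1750 bbox mid [ 0.4595 -0.0566  0.1038] ext [0.0493 0.0492 0.0052] circ 0.4592 -0.0569 r 26.4 plane [-0.0031 -0.0014  0.1046]
top 79 bbox mid [ 0.4603 -0.04    0.1036] ext [0.0403 0.0146 0.0082] circ 0.4612 -0.0439 r 21.4 plane [-0.0397 -0.107   0.1038]
wrist5.pkl
wrist5.png
```

```bash

python3 -m crank '[{"x":-0.011,"y":0.005,"z":-0.01,"rx":0,"ry":0.004,"rz":0,"hand":0.0918},{"x":-0.008,"y":0.003,"z":-0.02,"rx":0,"ry":0.003,"rz":0,"hand":0.0918},{"x":0,"y":0,"z":-0.025,"rx":0,"ry":0,"rz":0,"hand":0.0918},{"x":0,"y":0,"z":-0.025,"rx":0,"ry":0,"rz":0,"hand":0.0918},{"x":0,"y":0,"z":-0.01,"rx":0,"ry":0,"rz":0,"hand":0.0918},{"x":0,"y":0,"z":0,"rx":0,"ry":0,"rz":0,"hand":0.0918},{"x":0,"y":0,"z":0,"rx":0,"ry":0,"rz":0,"hand":0.0918}]' 40 >/dev/null; python3 st.py
```

```text
t 11.65 pos [ 0.4672 -0.0643  0.1373] w 0.0917 F [ 0.358  -0.1677  0.8646] rotvec to target [0.0057 0.0052 0.0112] q [-0.4878  0.2663  0.627   2.0498 -0.1954  0.878   0.2359]
```

```bash

python3 -m crank '[{"x":-0.005,"y":0.004,"z":-0.01,"rx":0.003,"ry":0.003,"rz":0.006,"hand":0.0918},{"x":-0.003,"y":0.003,"z":-0.02,"rx":0.002,"ry":0.002,"rz":0.005,"hand":0.0918},{"x":0,"y":0.001,"z":-0.02,"rx":0,"ry":0,"rz":0,"hand":0.0918},{"x":0,"y":0,"z":-0.015,"rx":0,"ry":0,"rz":0,"hand":0.0918},{"x":0,"y":0,"z":-0.004,"rx":0,"ry":0,"rz":0,"hand":0.0918},{"x":0,"y":0,"z":0,"rx":0,"ry":0,"rz":0,"hand":0.0918},{"x":0,"y":0,"z":0,"rx":0,"ry":0,"rz":0,"hand":0.0918}]' 40 >/dev/null; python3 st.py
```

```text
t 12.35 pos [ 0.4623 -0.0551  0.0694] w 0.0917 F [-0.0419  0.233   0.7367] rotvec to target [-0.0017  0.0085 -0.0022] q [-0.4339  0.3626  0.5638  2.1377 -0.3     0.7076  0.3315]
```

```bash

python3 -m crank '[{"x":-0.0025,"y":-0.0015,"z":-0.007,"rx":-0.001,"ry":0.008,"rz":-0.002,"hand":0.0918},{"x":0,"y":0,"z":0,"rx":0,"ry":0,"rz":0,"hand":0.0918},{"x":0,"y":0,"z":0,"rx":0,"ry":0,"rz":0,"hand":0.07},{"x":0,"y":0,"z":0,"rx":0,"ry":0,"rz":0,"hand":0.046},{"x":0,"y":0,"z":0,"rx":0,"ry":0,"rz":0,"hand":0.046},{"x":0,"y":0,"z":0,"rx":0,"ry":0,"rz":0,"hand":0.046},{"x":0,"y":0,"z":0,"rx":0,"ry":0,"rz":0,"hand":0.046}]' 40 >/dev/null; python3 st.py; python3 lid.py .46 -.0565 .105 .054
```

```text
t 13.05 pos [ 0.4612 -0.0566  0.0638] w 0.0565 F [-0.5617  0.0017  0.2545] rotvec to target [-0.0013  0.0037 -0.0003] q [-0.4253  0.3739  0.559   2.1404 -0.308   0.7001  0.3403]
wrist 5150 bbox mid [ 0.4591 -0.0514  0.1031] ext [0.0491 0.0393 0.006 ] circ 0.4589 -0.0573 r 27.0 plane [ 0.0011 -0.0158  0.1046]
top 0
```

```bash

python3 -m crank '[{"x":0,"y":0,"z":0,"rx":0,"ry":0,"rz":0,"hand":0.046},{"x":0,"y":0,"z":0,"rx":0,"ry":0,"rz":0,"hand":0.046}]' 40 >/dev/null; python3 st.py; 
python3 -m crank '[{"x":0,"y":0,"z":0.01,"rx":0,"ry":0,"rz":0,"hand":0.046},{"x":0,"y":0,"z":0.02,"rx":0,"ry":0,"rz":0,"hand":0.046},{"x":0,"y":0,"z":0.025,"rx":0,"ry":0,"rz":0,"hand":0.046},{"x":0,"y":0,"z":0.025,"rx":0,"ry":0,"rz":0,"hand":0.046},{"x":0,"y":0,"z":0.01,"rx":0,"ry":0,"rz":0,"hand":0.046},{"x":0,"y":0,"z":0,"rx":0,"ry":0,"rz":0,"hand":0.046}]' 40 >/dev/null; python3 st.py; python3 - <<'E'
from station import arm
import cv2,pickle
d=arm.get_image("wrist");cv2.imwrite("pics/w9.png",d["pixels"][:,:,::-1])
E
```

```text
t 13.35 pos [ 0.4611 -0.0566  0.0639] w 0.0516 F [-0.149  -0.1474  0.211 ] rotvec to target [-0.0014  0.0034 -0.0002] q [-0.4252  0.3738  0.559   2.1405 -0.3079  0.7004  0.3403]
t 13.95 pos [ 0.4585 -0.0572  0.1578] w 0.0518 F [ 0.0789 -0.3289 -3.1689] rotvec to target [-0.0005 -0.0007  0.001 ] q [-0.5207  0.2234  0.6402  2.0386 -0.1663  0.9302  0.2066]
```

View pics/w9.png

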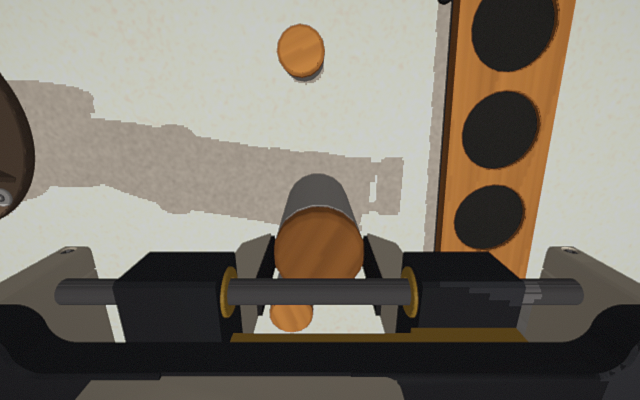

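```bash

python3 -m crank '[{"x":0.01,"y":-0.002,"z":0.008,"rx":0,"ry":0,"rz":0,"hand":0.046},{"x":0.02,"y":-0.004,"z":0.006,"rx":0,"ry":-0.003,"rz":0,"hand":0.046},{"x":0.025,"y":-0.005,"z":0.004,"rx":0,"ry":-0.003,"rz":0,"hand":0.046},{"x":0.025,"y":-0.005,"z":0.003,"rx":0,"ry":-0.003,"rz":0,"hand":0.046},{"x":0.025,"y":-0.005,"z":0.003,"rx":0,"ry":-0.003,"rz":0,"hand":0.046},{"x":0.025,"y":-0.005,"z":0.003,"rx":0,"ry":-0.003,"rz":0,"hand":0.046},{"x":0.02,"y":-0.004,"z":0.003,"rx":0,"ry":-0.003,"rz":0,"hand":0.046},{"x":0.012,"y":-0.002,"z":0,"rx":0,"ry":0,"rz":0,"hand":0.046},{"x":0,"y":0,"z":0,"rx":0,"ry":0,"rz":0,"hand":0.046},{"x":0,"y":0,"z":0,"rx":0,"ry":0,"rz":0,"hand":0.046}]' 40 >/dev/null; python3 st.py
```

```text
t 15.0 pos [ 0.6172 -0.0883  0.1715] w 0.0518 F [-0.8261 -0.1178 -2.9141] rotvec to target [-0.0021 -0.0068 -0.001 ] q [-0.3481  0.4988  0.6115  1.6329 -0.3114  1.1163  0.3472]
```

```bash

python3 -m crank '[{"x":0.01,"y":-0.001,"z":0,"rx":-0.001,"ry":-0.004,"rz":-0.001,"hand":0.046},{"x":0.01,"y":-0.001,"z":-0.005,"rx":0,"ry":-0.003,"rz":0,"hand":0.046},{"x":0.002,"y":0,"z":-0.01,"rx":0,"ry":0,"rz":0,"hand":0.046},{"x":0,"y":0,"z":-0.01,"rx":0,"ry":0,"rz":0,"hand":0.046},{"x":0,"y":0,"z":0,"rx":0,"ry":0,"rz":0,"hand":0.046},{"x":0,"y":0,"z":0,"rx":0,"ry":0,"rz":0,"hand":0.046}]' 40 >/dev/null; python3 st.py
```

```text
t 15.6 pos [ 0.6382 -0.0894  0.1421] w 0.0517 F [-0.0632  0.2589 -2.436 ] rotvec to target [-0.0024 -0.0031 -0.0002] q [-0.3238  0.5576  0.5927  1.6155 -0.3441  1.0781  0.3647]
```

```bash

python3 -m crank '[{"x":0.003,"y":-0.001,"z":-0.006,"rx":-0.001,"ry":-0.002,"rz":0,"hand":0.046},{"x":0,"y":0,"z":-0.01,"rx":0,"ry":0,"rz":0,"hand":0.046},{"x":0,"y":0,"z":-0.004,"rx":0,"ry":0,"rz":0,"hand":0.046},{"x":0,"y":0,"z":0,"rx":0,"ry":0,"rz":0,"hand":0.046},{"x":0,"y":0,"z":0,"rx":0,"ry":0,"rz":0,"hand":0.046}]' 40 >/dev/null; python3 st.py
python3 - <<'E'
from station import arm
import cv2
d=arm.get_image("scene");cv2.imwrite("pics/s10.png",cv2.resize(d["pixels"][100:260,120:360,::-1],None,fx=3,fy=3))
E
```

```text
t 16.1 pos [ 0.6412 -0.0905  0.1207] w 0.052 F [-0.6013 -0.547  -1.6922] rotvec to target [-0.0015 -0.0007 -0.0001] q [-0.3144  0.5814  0.5814  1.633  -0.3596  1.0368  0.3773]
```

View pics/s10.png

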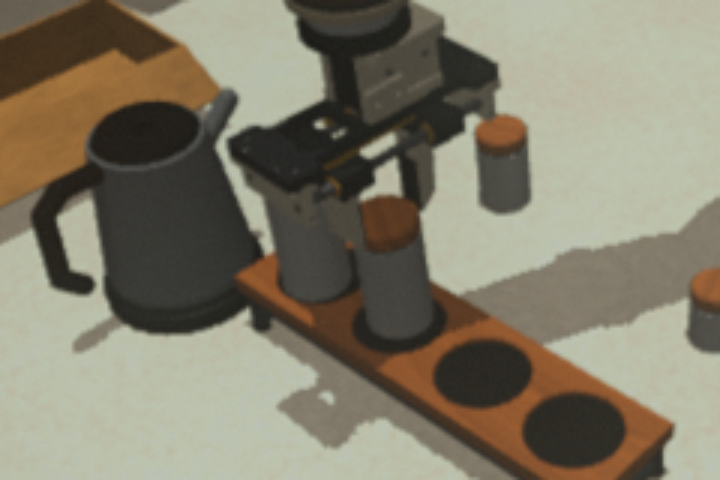

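```bash

python3 -m crank '[{"x":0,"y":0,"z":-0.003,"rx":0,"ry":0,"rz":0,"hand":0.046},{"x":0,"y":0,"z":-0.002,"rx":0,"ry":0,"rz":0,"hand":0.046},{"x":0,"y":0,"z":-0.002,"rx":0,"ry":0,"rz":0,"hand":0.046}]' 40 >/dev/null; python3 st.py
python3 -m crank '[{"x":0,"y":0,"z":-0.002,"rx":0,"ry":0,"rz":0,"hand":0.046}]' 40 >/dev/null; python3 st.py
```

```text
t 16.45 pos [ 0.6418 -0.0906  0.1141] w 0.0515 F [ 0.7513  0.9808 -2.859 ] rotvec to target [-0.0014  0.0009 -0.0002] q [-0.3119  0.5878  0.5776  1.6398 -0.3645  1.0227  0.3815]
t 16.55 pos [ 0.6421 -0.091   0.1137] w 0.0513 F [-9.2149  1.5026 27.047 ] rotvec to target [-0.0015  0.0021 -0.0001] q [-0.3111  0.5881  0.5776  1.6403 -0.3655  1.0209  0.3827]
```

Contact at the predicted height (0.114). Release and check.

```bash

python3 -m crank '[{"x":0,"y":0,"z":0,"rx":0,"ry":0,"rz":0,"hand":0.046},{"x":0,"y":0,"z":0,"rx":0,"ry":0,"rz":0,"hand":0.058},{"x":0,"y":0,"z":0,"rx":0,"ry":0,"rz":0,"hand":0.075},{"x":0,"y":0,"z":0,"rx":0,"ry":0,"rz":0,"hand":0.0918},{"x":0,"y":0,"z":0,"rx":0,"ry":0,"rz":0,"hand":0.0918},{"x":0,"y":0,"z":0,"rx":0,"ry":0,"rz":0,"hand":0.0918},{"x":0,"y":0,"z":0,"rx":0,"ry":0,"rz":0,"hand":0.0918}]' 40 >/dev/null; python3 st.py;  python3 lid.py .642 -.091 .155 .054
```

```text
t 17.25 pos [ 0.6433 -0.0914  0.1149] w 0.0907 F [-0.142  -0.1434  0.4225] rotvec to target [-0.0013  0.005   0.    ] q [-0.3107  0.5869  0.5777  1.6389 -0.3653  1.0204  0.3825]
wrist 5217 bbox mid [ 0.6405 -0.0863  0.1531] ext [0.0494 0.0402 0.0061] circ 0.6405 -0.0919 r 26.8 plane [-0.0002 -0.013   0.1546]
top 0
```

```bash

python3 -m crank '[{"x":-0.001,"y":0,"z":0.01,"rx":0,"ry":0.002,"rz":0,"hand":0.0918},{"x":0,"y":0,"z":0.02,"rx":0,"ry":0.002,"rz":0,"hand":0.0918},{"x":0,"y":0,"z":0.025,"rx":0,"ry":0,"rz":0,"hand":0.0918},{"x":0,"y":0,"z":0.025,"rx":0,"ry":0,"rz":0,"hand":0.0918},{"x":-0.02,"y":0,"z":0.01,"rx":0,"ry":0,"rz":0,"hand":0.0918},{"x":-0.03,"y":0,"z":0,"rx":0,"ry":0,"rz":0,"hand":0.0918},{"x":-0.03,"y":-0.01,"z":0,"rx":0,"ry":0,"rz":0,"hand":0.0918},{"x":-0.03,"y":-0.02,"z":0,"rx":0,"ry":0,"rz":0,"hand":0.0918},{"x":-0.03,"y":-0.03,"z":-0.005,"rx":0,"ry":0,"rz":0,"hand":0.0918},{"x":-0.03,"y":-0.03,"z":-0.005,"rx":0,"ry":0,"rz":0,"hand":0.0918},{"x":-0.02,"y":-0.015,"z":-0.005,"rx":0,"ry":0,"rz":0,"hand":0.0918},{"x":0,"y":0,"z":0,"rx":0,"ry":0,"rz":0,"hand":0.0918},{"x":0,"y":0,"z":0,"rx":0,"ry":0,"rz":0,"hand":0.0918}]' 40 >/dev/null; python3 st.py;python3 lid.py .4275 -.1925 .082 .049
```

```text
t 18.65 pos [ 0.4457 -0.1998  0.2016] w 0.092 F [0.1421 0.4204 0.5448] rotvec to target [-0.0021  0.0093  0.0002] q [-0.2629  0.2174  0.7051  1.9313 -0.1694  1.0423  0.5152]
wrist 1466 bbox mid [ 0.4268 -0.1935  0.0806] ext [0.0437 0.0447 0.0056] circ 0.4268 -0.1937 r 24.2 plane [-0.003  -0.0055  0.0816]
top 256 bbox mid [ 0.4274 -0.1937  0.0807] ext [0.0427 0.0436 0.0085] circ 0.4272 -0.1931 r 23.0 plane [ 0.0152 -0.0221  0.0805]
```

```bash

python3 -m crank '[{"x":-0.011,"y":0.003,"z":-0.01,"rx":-0.001,"ry":0.005,"rz":0,"hand":0.0918},{"x":-0.006,"y":0.003,"z":-0.02,"rx":-0.001,"ry":0.003,"rz":0,"hand":0.0918},{"x":0,"y":0,"z":-0.025,"rx":0,"ry":0,"rz":0,"hand":0.0918},{"x":0,"y":0,"z":-0.025,"rx":0,"ry":0,"rz":0,"hand":0.0918},{"x":0,"y":0,"z":-0.005,"rx":0,"ry":0,"rz":0,"hand":0.0918},{"x":0,"y":0,"z":0,"rx":0,"ry":0,"rz":0,"hand":0.0918},{"x":0,"y":0,"z":0,"rx":0,"ry":0,"rz":0,"hand":0.0918}]' 40 >/dev/null; python3 st.py
```

```text
t 19.45 pos [ 0.4368 -0.189   0.1162] w 0.0917 F [0.5846 0.0772 0.4464] rotvec to target [ 0.0023  0.005  -0.0128] q [-0.2244  0.313   0.6591  2.0669 -0.257   0.8353  0.597 ]
```

```bash

python3 -m crank '[{"x":-0.006,"y":-0.002,"z":-0.01,"rx":0.002,"ry":0.003,"rz":-0.007,"hand":0.0918},{"x":-0.004,"y":-0.002,"z":-0.02,"rx":0,"ry":0.002,"rz":-0.006,"hand":0.0918},{"x":-0.001,"y":-0.001,"z":-0.02,"rx":0,"ry":0,"rz":0,"hand":0.0918},{"x":0,"y":0,"z":-0.015,"rx":0,"ry":0,"rz":0,"hand":0.0918},{"x":0,"y":0,"z":-0.004,"rx":0,"ry":0,"rz":0,"hand":0.0918},{"x":0,"y":0,"z":0,"rx":0,"ry":0,"rz":0,"hand":0.0918},{"x":0,"y":0,"z":0,"rx":0,"ry":0,"rz":0,"hand":0.0918}]' 40 >/dev/null; python3 st.py
```

```text
t 20.15 pos [ 0.4282 -0.1959  0.0484] w 0.092 F [-0.1885  0.1197  0.1288] rotvec to target [0.0017 0.0085 0.0016] q [-0.1327  0.4151  0.589   2.1464 -0.3725  0.6696  0.7098]
```

```bash

python3 -m crank '[{"x":-0.001,"y":0.002,"z":-0.008,"rx":0.001,"ry":0.006,"rz":0.001,"hand":0.0918},{"x":0,"y":0,"z":-0.001,"rx":0,"ry":0,"rz":0,"hand":0.0918},{"x":0,"y":0,"z":0,"rx":0,"ry":0,"rz":0,"hand":0.07},{"x":0,"y":0,"z":0,"rx":0,"ry":0,"rz":0,"hand":0.04},{"x":0,"y":0,"z":0,"rx":0,"ry":0,"rz":0,"hand":0.04},{"x":0,"y":0,"z":0,"rx":0,"ry":0,"rz":0,"hand":0.04},{"x":0,"y":0,"z":0,"rx":0,"ry":0,"rz":0,"hand":0.04},{"x":0,"y":0,"z":0,"rx":0,"ry":0,"rz":0,"hand":0.04},{"x":0,"y":0,"z":0,"rx":0,"ry":0,"rz":0,"hand":0.04},{"x":0,"y":0,"z":0,"rx":0,"ry":0,"rz":0,"hand":0.04}]' 35 >/dev/null; python3 st.py; python3 lid.py .427 -.1937 .082 .049
```

```text
t 21.15 pos [ 0.4286 -0.194   0.0407] w 0.0467 F [-0.1566  0.7067 -0.0139] rotvec to target [ 0.001   0.0055 -0.    ] q [-0.1268  0.4295  0.578   2.1507 -0.3847  0.6553  0.7178]
wrist 4452 bbox mid [ 0.4278 -0.1893  0.0803] ext [0.0449 0.0372 0.0061] circ 0.4277 -0.1943 r 24.7 plane [-0.0114 -0.0152  0.0818]
top 18
```

```bash

python3 -m crank '[{"x":0,"y":0,"z":0.01,"rx":0,"ry":0.002,"rz":0,"hand":0.04},{"x":0,"y":0,"z":0.02,"rx":0,"ry":0.002,"rz":0,"hand":0.04},{"x":0,"y":0,"z":0.025,"rx":0,"ry":0,"rz":0,"hand":0.04},{"x":0,"y":0,"z":0.025,"rx":0,"ry":0,"rz":0,"hand":0.04},{"x":0,"y":0.01,"z":0.025,"rx":0,"ry":0,"rz":0,"hand":0.04},{"x":0.005,"y":0.02,"z":0.015,"rx":0,"ry":0,"rz":0,"hand":0.04},{"x":0.01,"y":0.025,"z":0.005,"rx":0,"ry":0,"rz":0,"hand":0.04},{"x":0.015,"y":0.025,"z":0,"rx":0,"ry":0,"rz":0,"hand":0.04},{"x":0.02,"y":0.025,"z":0,"rx":0,"ry":0,"rz":0,"hand":0.04},{"x":0.02,"y":0.025,"z":0,"rx":0,"ry":0,"rz":0,"hand":0.04},{"x":0.02,"y":0.02,"z":0,"rx":0,"ry":0,"rz":0,"hand":0.04},{"x":0.01,"y":0.01,"z":0,"rx":0,"ry":0,"rz":0,"hand":0.04},{"x":0,"y":0,"z":0,"rx":0,"ry":0,"rz":0,"hand":0.04}]' 35 >/dev/null; python3 st.py
```

```text
t 22.55 pos [ 0.5264 -0.0291  0.1768] w 0.0469 F [ 0.6702 -0.8191 -2.8361] rotvec to target [ 0.0008 -0.0021  0.0073] q [-0.5307  0.3216  0.6322  1.8679 -0.2194  1.024   0.1851]
```

```bash

python3 -m crank '[{"x":0.01,"y":0.005,"z":0,"rx":0,"ry":0,"rz":0.003,"hand":0.04},{"x":0.02,"y":0.006,"z":0,"rx":0,"ry":-0.002,"rz":0.003,"hand":0.04},{"x":0.02,"y":0.006,"z":0,"rx":0,"ry":-0.002,"rz":0,"hand":0.04},{"x":0.02,"y":0.006,"z":0,"rx":0,"ry":-0.002,"rz":0,"hand":0.04},{"x":0.02,"y":0.005,"z":0,"rx":0,"ry":-0.002,"rz":0,"hand":0.04},{"x":0.01,"y":0.003,"z":-0.01,"rx":0,"ry":0,"rz":0,"hand":0.04},{"x":0.004,"y":0,"z":-0.01,"rx":0,"ry":0,"rz":0,"hand":0.04},{"x":0,"y":0,"z":0,"rx":0,"ry":0,"rz":0,"hand":0.04},{"x":0,"y":0,"z":0,"rx":0,"ry":0,"rz":0,"hand":0.04}]' 35 >/dev/null; python3 st.py
```

```text
t 23.45 pos [ 0.6289 -0.0072  0.1549] w 0.0466 F [-0.3683  0.6849 -2.4909] rotvec to target [ 0.0038 -0.0002  0.0132] q [-0.4692  0.5167  0.5948  1.6457 -0.3153  1.0774  0.2026]
```

```bash

python3 -m crank '[{"x":0.005,"y":0.004,"z":-0.01,"rx":0.002,"ry":0,"rz":0.007,"hand":0.04},{"x":0.003,"y":0.003,"z":-0.015,"rx":0.001,"ry":0,"rz":0.005,"hand":0.04},{"x":0,"y":0,"z":-0.015,"rx":0,"ry":0,"rz":0,"hand":0.04},{"x":0,"y":0,"z":-0.01,"rx":0,"ry":0,"rz":0,"hand":0.04},{"x":0,"y":0,"z":0,"rx":0,"ry":0,"rz":0,"hand":0.04},{"x":0,"y":0,"z":0,"rx":0,"ry":0,"rz":0,"hand":0.04}]' 35 >/dev/null; python3 st.py
python3 - <<'E'
from station import arm
import cv2
d=arm.get_image("scene");cv2.imwrite("pics/s11.png",cv2.resize(d["pixels"][100:260,120:360,::-1],None,fx=3,fy=3))
E
```

```text
t 24.05 pos [0.6355 0.0007 0.1004] w 0.0467 F [ 0.4286  0.1814 -2.8825] rotvec to target [-0.0004 -0.0018 -0.    ] q [-0.4495  0.5813  0.5585  1.6841 -0.358   0.9816  0.2373]
```

View pics/s11.png

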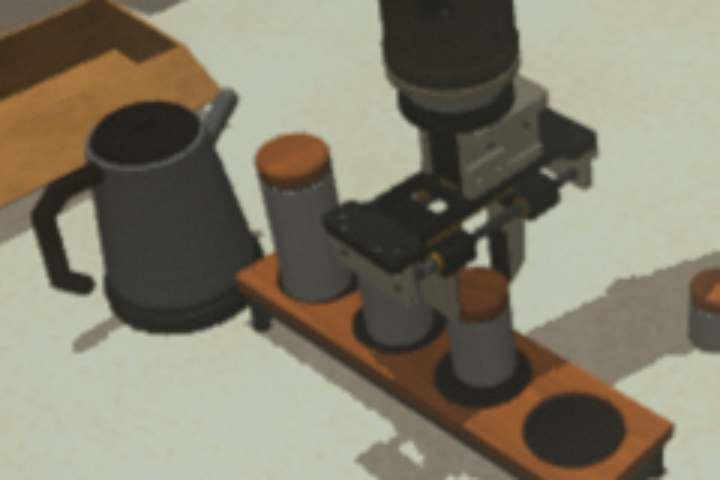

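```bash

python3 -m crank '[{"x":0.001,"y":-0.001,"z":-0.005,"rx":0,"ry":-0.001,"rz":0,"hand":0.04},{"x":0,"y":0,"z":-0.002,"rx":0,"ry":0,"rz":0,"hand":0.04},{"x":0,"y":0,"z":-0.002,"rx":0,"ry":0,"rz":0,"hand":0.04}]' 35 >/dev/null; python3 st.py
python3 -m crank '[{"x":0,"y":0,"z":-0.002,"rx":0,"ry":0,"rz":0,"hand":0.04}]' 35 >/dev/null; python3 st.py
```

```text
t 24.4 pos [ 0.6376 -0.0004  0.0923] w 0.0469 F [ 0.1752  0.111  -2.5525] rotvec to target [-0.0007  0.0021 -0.0001] q [-0.4435  0.5907  0.5531  1.6898 -0.3653  0.9635  0.2448]
t 24.5 pos [ 0.6378 -0.0005  0.0906] w 0.0468 F [-5.4385  0.9934 18.1907] rotvec to target [-0.0009  0.0025 -0.0001] q [-0.4426  0.5925  0.552   1.6914 -0.3668  0.9599  0.2461]
```

```bash

python3 -m crank '[{"x":0,"y":0,"z":0,"rx":0,"ry":0,"rz":0,"hand":0.04},{"x":0,"y":0,"z":0,"rx":0,"ry":0,"rz":0,"hand":0.053},{"x":0,"y":0,"z":0,"rx":0,"ry":0,"rz":0,"hand":0.07},{"x":0,"y":0,"z":0,"rx":0,"ry":0,"rz":0,"hand":0.0918},{"x":0,"y":0,"z":0,"rx":0,"ry":0,"rz":0,"hand":0.0918},{"x":0,"y":0,"z":0,"rx":0,"ry":0,"rz":0,"hand":0.0918},{"x":0,"y":0,"z":0,"rx":0,"ry":0,"rz":0,"hand":0.0918}]' 40 >/dev/null; python3 st.py;  python3 lid.py .637 0 .132 .049
```

```text
t 25.2 pos [ 0.6392 -0.0006  0.092 ] w 0.0883 F [-0.207   0.5882 -0.1273] rotvec to target [-0.0011  0.0056 -0.    ] q [-0.4424  0.5912  0.5524  1.6899 -0.3668  0.9594  0.246 ]
wrist 4486 bbox mid [0.6359 0.0035 0.13  ] ext [0.0447 0.0381 0.0061] circ 0.6356 -0.0005 r 24.6 plane [-0.0015 -0.0149  0.1316]
top 0
```

```bash

python3 -m crank '[{"x":-0.002,"y":0,"z":0.01,"rx":0,"ry":0.002,"rz":0,"hand":0.0918},{"x":0,"y":0,"z":0.02,"rx":0,"ry":0.002,"rz":0,"hand":0.0918},{"x":0,"y":0,"z":0.025,"rx":0,"ry":0,"rz":0,"hand":0.0918},{"x":0,"y":0,"z":0.025,"rx":0,"ry":0,"rz":0,"hand":0.0918},{"x":-0.02,"y":0.005,"z":0.005,"rx":0,"ry":0,"rz":0,"hand":0.0918},{"x":-0.03,"y":0.01,"z":0,"rx":0,"ry":0,"rz":0,"hand":0.0918},{"x":-0.03,"y":0.012,"z":0,"rx":0,"ry":0,"rz":0,"hand":0.0918},{"x":-0.03,"y":0.012,"z":-0.005,"rx":0,"ry":0,"rz":0,"hand":0.0918},{"x":-0.03,"y":0.012,"z":-0.005,"rx":0,"ry":0,"rz":0,"hand":0.0918},{"x":-0.025,"y":0.012,"z":-0.005,"rx":0,"ry":0,"rz":0,"hand":0.0918},{"x":-0.01,"y":0.005,"z":0,"rx":0,"ry":0,"rz":0,"hand":0.0918},{"x":0,"y":0,"z":0,"rx":0,"ry":0,"rz":0,"hand":0.0918},{"x":0,"y":0,"z":0,"rx":0,"ry":0,"rz":0,"hand":0.0918}]' 40 >/dev/null; python3 st.py;python3 lid.py .4425 .071 .06 .044
```

```text
t 26.6 pos [0.4558 0.0669 0.1726] w 0.0915 F [1.1131 0.7578 0.4383] rotvec to target [-0.0038  0.0069  0.0021] q [-0.7846  0.1913  0.6219  2.0273 -0.1393  0.9552 -0.0936]
wrist 1223 bbox mid [0.4418 0.0734 0.0588] ext [0.0396 0.0403 0.005 ] circ 0.4416 0.0731 r 21.7 plane [-0.0074 -0.0074  0.0596]
top 0
```

```bash

python3 -m crank '[{"x":-0.008,"y":0.003,"z":-0.01,"rx":-0.002,"ry":0.004,"rz":0.001,"hand":0.0918},{"x":-0.005,"y":0.002,"z":-0.02,"rx":-0.002,"ry":0.003,"rz":0.001,"hand":0.0918},{"x":0,"y":0,"z":-0.025,"rx":0,"ry":0,"rz":0,"hand":0.0918},{"x":0,"y":0,"z":-0.02,"rx":0,"ry":0,"rz":0,"hand":0.0918},{"x":0,"y":0,"z":-0.005,"rx":0,"ry":0,"rz":0,"hand":0.0918},{"x":0,"y":0,"z":0,"rx":0,"ry":0,"rz":0,"hand":0.0918},{"x":0,"y":0,"z":0,"rx":0,"ry":0,"rz":0,"hand":0.0918}]' 40 >/dev/null; python3 st.py
```

```text
t 27.4 pos [0.4439 0.0694 0.088 ] w 0.0918 F [-0.0961  0.075   0.4301] rotvec to target [ 0.0043 -0.0003  0.0063] q [-0.7377  0.3098  0.5764  2.1469 -0.2405  0.7481 -0.0117]
```

```bash

python3 -m crank '[{"x":-0.001,"y":0.002,"z":-0.01,"rx":0.002,"ry":0,"rz":0.003,"hand":0.0918},{"x":-0.001,"y":0.001,"z":-0.02,"rx":0.001,"ry":0,"rz":0.003,"hand":0.0918},{"x":0,"y":0,"z":-0.02,"rx":0,"ry":0,"rz":0,"hand":0.0918},{"x":0,"y":0,"z":-0.01,"rx":0,"ry":0,"rz":0,"hand":0.0918},{"x":0,"y":0,"z":-0.004,"rx":0,"ry":0,"rz":0,"hand":0.0918},{"x":0,"y":0,"z":0,"rx":0,"ry":0,"rz":0,"hand":0.0918},{"x":0,"y":0,"z":0,"rx":0,"ry":0,"rz":0,"hand":0.0918}]' 40 >/dev/null; python3 st.py
```

```text
t 28.1 pos [0.4454 0.0742 0.0242] w 0.0921 F [-0.2753  0.2138  0.4797] rotvec to target [-0.0026  0.0073 -0.0009] q [-0.6597  0.4215  0.4898  2.205  -0.3596  0.582   0.0967]
```

```bash

python3 -m crank '[{"x":-0.004,"y":-0.001,"z":-0.004,"rx":-0.002,"ry":0.006,"rz":-0.001,"hand":0.0918},{"x":0,"y":0,"z":0,"rx":0,"ry":0,"rz":0,"hand":0.0918},{"x":0,"y":0,"z":0,"rx":0,"ry":0,"rz":0,"hand":0.07},{"x":0,"y":0,"z":0,"rx":0,"ry":0,"rz":0,"hand":0.035},{"x":0,"y":0,"z":0,"rx":0,"ry":0,"rz":0,"hand":0.035},{"x":0,"y":0,"z":0,"rx":0,"ry":0,"rz":0,"hand":0.035},{"x":0,"y":0,"z":0,"rx":0,"ry":0,"rz":0,"hand":0.035},{"x":0,"y":0,"z":0,"rx":0,"ry":0,"rz":0,"hand":0.035},{"x":0,"y":0,"z":0,"rx":0,"ry":0,"rz":0,"hand":0.035},{"x":0,"y":0,"z":0,"rx":0,"ry":0,"rz":0,"hand":0.035},{"x":0,"y":0,"z":0,"rx":0,"ry":0,"rz":0,"hand":0.035}]' 35 >/dev/null; python3 st.py; python3 lid.py .442 .0725 .06 .044
```

```text
t 29.2 pos [0.4423 0.0737 0.0217] w 0.0404 F [0.2323 0.0804 0.7208] rotvec to target [-0.002   0.0036 -0.0002] q [-0.6579  0.4242  0.4869  2.2106 -0.3627  0.5775  0.0989]
wrist 3607 bbox mid [0.4414 0.0756 0.0581] ext [0.0392 0.0358 0.006 ] circ 0.4413 0.0728 r 21.9 plane [-0.0025 -0.0185  0.0596]
top 0
```

```bash

python3 -m crank '[{"x":0,"y":0,"z":0.01,"rx":0,"ry":0.002,"rz":0,"hand":0.035},{"x":0,"y":0,"z":0.02,"rx":0,"ry":0.002,"rz":0,"hand":0.035},{"x":0,"y":0,"z":0.025,"rx":0,"ry":0,"rz":0,"hand":0.035},{"x":0,"y":0,"z":0.025,"rx":0,"ry":0,"rz":0,"hand":0.035},{"x":0,"y":0,"z":0.025,"rx":0,"ry":0,"rz":0,"hand":0.035},{"x":0,"y":0,"z":0.01,"rx":0,"ry":0,"rz":0,"hand":0.035},{"x":0,"y":0,"z":0,"rx":0,"ry":0,"rz":0,"hand":0.035}]' 35 >/dev/null; python3 st.py;  python3 - <<'E'
from station import arm
import cv2,pickle
d=arm.get_image("wrist");cv2.imwrite("pics/w12.png",d["pixels"][:,:,::-1])
E
```

```text
t 30.0 pos [0.4406 0.072  0.1429] w 0.0405 F [-0.3349 -0.8246 -1.3252] rotvec to target [-0.0002 -0.0032  0.0019] q [-0.7994  0.2164  0.6218  2.0884 -0.1632  0.8861 -0.0864]
```

View pics/w12.png

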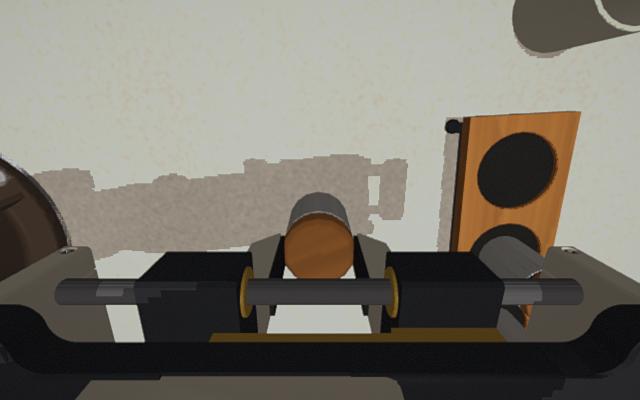

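```bash

python3 -m crank '[{"x":0.01,"y":0.002,"z":0.003,"rx":0,"ry":-0.002,"rz":0,"hand":0.035},{"x":0.02,"y":0.003,"z":0.003,"rx":0,"ry":-0.002,"rz":0,"hand":0.035},{"x":0.025,"y":0.003,"z":0.003,"rx":0,"ry":-0.002,"rz":0,"hand":0.035},{"x":0.025,"y":0.003,"z":0.002,"rx":0,"ry":-0.002,"rz":0,"hand":0.035},{"x":0.025,"y":0.003,"z":0.002,"rx":0,"ry":-0.002,"rz":0,"hand":0.035},{"x":0.025,"y":0.003,"z":0,"rx":0,"ry":-0.002,"rz":0,"hand":0.035},{"x":0.025,"y":0.003,"z":0,"rx":0,"ry":-0.002,"rz":0,"hand":0.035},{"x":0.02,"y":0.002,"z":0,"rx":0,"ry":0,"rz":0,"hand":0.035},{"x":0.01,"y":0,"z":0,"rx":0,"ry":0,"rz":0,"hand":0.035},{"x":0,"y":0,"z":0,"rx":0,"ry":0,"rz":0,"hand":0.035},{"x":0,"y":0,"z":0,"rx":0,"ry":0,"rz":0,"hand":0.035}]' 35 >/dev/null; python3 st.py
```

```text
t 31.15 pos [0.6299 0.0946 0.1405] w 0.0404 F [-0.0392 -0.2106 -1.6032] rotvec to target [ 0.0062 -0.0093 -0.001 ] q [-0.6112  0.5487  0.5788  1.6296 -0.3249  1.0722  0.0611]
```

```bash

python3 -m crank '[{"x":0.002,"y":-0.001,"z":-0.01,"rx":0.003,"ry":-0.005,"rz":0,"hand":0.035},{"x":0,"y":0,"z":-0.02,"rx":0.002,"ry":-0.003,"rz":0,"hand":0.035},{"x":0,"y":0,"z":-0.015,"rx":0,"ry":0,"rz":0,"hand":0.035},{"x":0,"y":0,"z":-0.007,"rx":0,"ry":0,"rz":0,"hand":0.035},{"x":0,"y":0,"z":0,"rx":0,"ry":0,"rz":0,"hand":0.035},{"x":0,"y":0,"z":0,"rx":0,"ry":0,"rz":0,"hand":0.035}]' 35 >/dev/null; python3 st.py
python3 - <<'E'
from station import arm
import cv2
d=arm.get_image("scene");cv2.imwrite("pics/s13.png",cv2.resize(d["pixels"][140:300,180:420,::-1],None,fx=3,fy=3))
E
```

```text
t 31.75 pos [0.6279 0.0932 0.0855] w 0.0403 F [ 0.4026  1.0429 -0.6461] rotvec to target [-0.0009 -0.0023 -0.0007] q [-0.5876  0.5959  0.5465  1.699  -0.3675  0.9527  0.0997]
```

View pics/s13.png

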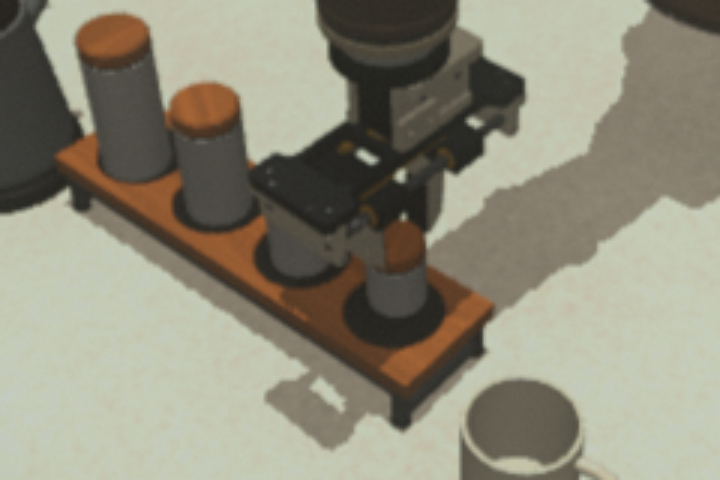

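Aligned over the last recess; x is 5 mm short, correct and lower the remaining 14 mm.

```bash

python3 -m crank '[{"x":0.004,"y":0,"z":-0.003,"rx":0,"ry":-0.001,"rz":0,"hand":0.035},{"x":0,"y":0,"z":-0.004,"rx":0,"ry":0,"rz":0,"hand":0.035},{"x":0,"y":0,"z":-0.003,"rx":0,"ry":0,"rz":0,"hand":0.035},{"x":0,"y":0,"z":0,"rx":0,"ry":0,"rz":0,"hand":0.035}]' 35 >/dev/null; python3 st.py
python3 -m crank '[{"x":0,"y":0,"z":-0.002,"rx":0,"ry":0,"rz":0,"hand":0.035}]' 35 >/dev/null; python3 st.py
```

```text
t 32.2 pos [0.6336 0.0935 0.0766] w 0.0403 F [ 0.4252  0.4957 -1.1756] rotvec to target [-0.0018  0.0021 -0.001 ] q [-0.5796  0.6114  0.5396  1.6961 -0.3767  0.9367  0.1069]
t 32.3 pos [0.6339 0.0934 0.0747] w 0.0403 F [ 1.102  -0.703  -1.8158] rotvec to target [-0.0018  0.0025 -0.001 ] q [-0.5787  0.6136  0.5385  1.6975 -0.3783  0.9328  0.1082]
```

```bash

python3 -m crank '[{"x":0,"y":0,"z":-0.002,"rx":0,"ry":0,"rz":0,"hand":0.035}]' 35 >/dev/null; python3 st.py
python3 -m crank '[{"x":0,"y":0,"z":-0.002,"rx":0,"ry":0,"rz":0,"hand":0.035}]' 35 >/dev/null; python3 st.py
```

```text
t 32.4 pos [0.6338 0.0935 0.0725] w 0.0401 F [-0.4667 -0.5127 -1.1717] rotvec to target [-0.0018  0.0025 -0.001 ] q [-0.5778  0.6159  0.537   1.6993 -0.3799  0.9288  0.1094]
t 32.5 pos [0.6341 0.0935 0.0714] w 0.0406 F [-8.3368 -0.4036 26.451 ] rotvec to target [-0.0023  0.003  -0.001 ] q [-0.5769  0.6172  0.5362  1.7002 -0.3813  0.9263  0.1108]
```

```bash

python3 -m crank '[{"x":0,"y":0,"z":0,"rx":0,"ry":0,"rz":0,"hand":0.035},{"x":0,"y":0,"z":0,"rx":0,"ry":0,"rz":0,"hand":0.048},{"x":0,"y":0,"z":0,"rx":0,"ry":0,"rz":0,"hand":0.07},{"x":0,"y":0,"z":0,"rx":0,"ry":0,"rz":0,"hand":0.0918},{"x":0,"y":0,"z":0,"rx":0,"ry":0,"rz":0,"hand":0.0918},{"x":0,"y":0,"z":0,"rx":0,"ry":0,"rz":0,"hand":0.0918},{"x":0,"y":0,"z":0,"rx":0,"ry":0,"rz":0,"hand":0.0918},{"x":0,"y":0,"z":0,"rx":0,"ry":0,"rz":0,"hand":0.0918}]' 40 >/dev/null; python3 st.py;  python3 lid.py .633 .0926 .11 .044
```

```text
t 33.3 pos [0.6346 0.0935 0.0718] w 0.0894 F [-1.2329  0.4181  1.0374] rotvec to target [-0.0026  0.0041 -0.001 ] q [-0.5766  0.6167  0.5361  1.6998 -0.3813  0.926   0.1108]
wrist 3662 bbox mid [0.6333 0.0953 0.1081] ext [0.04   0.0359 0.006 ] circ 0.6335 0.0923 r 22.1 plane [-0.002  -0.0189  0.1096]
top 0
```

Seated level at the right height (top 0.110). Retreat up and away toward the base, then a full check.

```bash

python3 -m crank '[{"x":-0.001,"y":0,"z":0.01,"rx":0,"ry":0.002,"rz":0,"hand":0.0918},{"x":0,"y":0,"z":0.02,"rx":0,"ry":0.002,"rz":0,"hand":0.0918},{"x":0,"y":0,"z":0.025,"rx":0,"ry":0,"rz":0,"hand":0.0918},{"x":0,"y":0,"z":0.03,"rx":0,"ry":0,"rz":0,"hand":0.0918},{"x":0,"y":0,"z":0.03,"rx":0,"ry":0,"rz":0,"hand":0.0918},{"x":-0.02,"y":0,"z":0.02,"rx":0,"ry":0,"rz":0,"hand":0.0918},{"x":-0.03,"y":0,"z":0.01,"rx":0,"ry":0,"rz":0,"hand":0.0918},{"x":-0.03,"y":0.01,"z":0,"rx":0,"ry":0,"rz":0,"hand":0.0918},{"x":-0.03,"y":0.02,"z":0,"rx":0,"ry":0,"rz":0,"hand":0.0918},{"x":-0.03,"y":0.03,"z":0,"rx":0,"ry":0,"rz":0,"hand":0.0918},{"x":-0.03,"y":0.03,"z":0,"rx":0,"ry":0,"rz":0,"hand":0.0918},{"x":-0.03,"y":0.03,"z":0,"rx":0,"ry":0,"rz":0,"hand":0.0918},{"x":-0.02,"y":0.03,"z":0,"rx":0,"ry":0,"rz":0,"hand":0.0918},{"x":0,"y":0.03,"z":0,"rx":0,"ry":0,"rz":0,"hand":0.0918},{"x":0,"y":0.02,"z":0,"rx":0,"ry":0,"rz":0,"hand":0.0918},{"x":0,"y":0,"z":0,"rx":0,"ry":0,"rz":0,"hand":0.0918},{"x":0,"y":0,"z":0,"rx":0,"ry":0,"rz":0,"hand":0.0918}]' 40 >/dev/null; python3 st.py
python3 - <<'E'
from h import *
from station import arm
np.set_printoptions(precision=4,suppress=True)
d=arm.get_image("top");P=cloud(d);cv2.imwrite("pics/topF.png",d["pixels"][:,:,::-1])
e=arm.get_image("scene");cv2.imwrite("pics/sceneF.png",e["pixels"][:,:,::-1])
for x,y,h in ((.651,-.184,.18),(.6405,-.092,.155),(.6355,0,.132),(.6335,.0925,.11)):
    m=woodmask(d)&(abs(P[...,2]-h)<.006)&(np.hypot(P[...,0]-x,P[...,1]-y)<.04);p=P[m]
    if len(p)>20:print(h,len(p),(np.percentile(p,1,0)+np.percentile(p,99,0))/2,plane(p)[1])
d0=pickle.load(open("pics/top0.pkl","rb"));e0=pickle.load(open("pics/scene0.pkl","rb"))
for a,b,n,bx in ((d0,d,"top kettle",(410,100,475,185)),(d0,d,"top mug",(195,135,250,180)),(e0,e,"scene kettle",(130,125,195,210)),(e0,e,"scene mug",(330,265,392,325))):
    x0,y0,x1,y1=bx; f=lambda q:q["pixels"][y0:y1,x0:x1].astype(float).mean(2)
    print(n,cv2.phaseCorrelate(f(a),f(b)),abs(f(a)-f(b)).mean())
E
```

```text
t 35.1 pos [0.4049 0.2945 0.2343] w 0.0916 F [ 0.2293 -0.9365  0.1247] rotvec to target [-0.0078  0.0075  0.0064] q [-1.1708  0.1906  0.5234  1.8483 -0.1072  1.1192 -0.6157]
0.18 438 [ 0.6495 -0.1845  0.1785] [0.0192 0.0022 0.1789]
0.155 377 [ 0.6402 -0.0924  0.1538] [0.003  0.012  0.1538]
0.132 299 [ 0.635  -0.0009  0.1308] [0.0182 0.0161 0.1305]
0.11 227 [0.6328 0.092  0.1086] [0.0106 0.0231 0.1084]
top kettle ((-0.04011671610923173, -0.05780070654474656), 1.0231495143265072) 6.27843137254902
top mug ((-0.038166248996862606, 0.5400056217519378), 0.9770941685580213) 7.309764309764309
scene kettle ((-0.02901583242408634, -0.015574082434028469), 1.004404940788653) 1.4394570135746607
scene mug ((0.020572380020020375, -0.012428868249152458), 1.0019924526715158) 1.7804659498207882
```

```bash
sleep 1
```

```text
(no output)
```

View pics/sceneF.png

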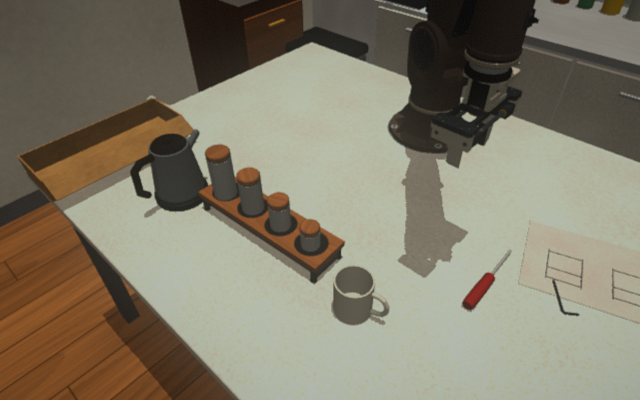

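View pics/topF.png

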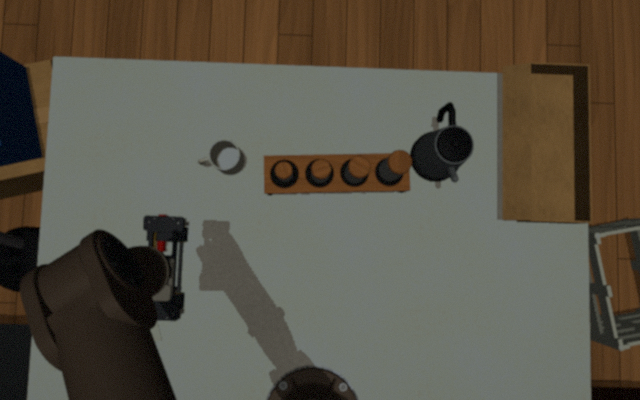

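The views show all four canisters upright in order: tallest at scene pixel (221,172) next to the kettle, shortest at (311,237) by the mug. The kettle and mug haven't moved, and the arm is clear.

```bash
python3 -c "
from station import arm
print(arm.close_job())"
```

```text
the job is handed in; nothing more can be done
None
```

All four canisters are on the rack in height order: 130 mm beside the kettle, then 105, 82 and 60 mm at the mug end. I lowered each one until it touched the recess floor, then released it. The job was handed in at about 35 s of the 112 s allowed.

- **Placement:** In the last top view the lid tops were at 0.179, 0.154, 0.131 and 0.109 m. That is within about 2 mm of fully seated. The lids were level to about 1.5°, and each centre was within about 4 mm of its recess centre.
- **Forces:** The highest force I read while setting them down was about 27 N at the wrist.
- **Kettle and mug:** In the scene view neither shifted by more than 0.03 px. The top view showed 0.5 px for the mug. I put that down to lighting and shadow, since the scene view disagrees with it and the arm never came near the mug.
- **Apparent lean:** Just after release the 130 canister looked tilted in one picture. A plane fitted to its lid showed it level and fully seated, so the tilt was perspective.

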